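Hold the angle gauge to its mark on a broken brick sample for the record photo

ROBOT

A 6-joint arm with a two-finger parallel gripper is mounted at the origin on the work surface. World frame = base frame: x ahead of the robot, y to its left, z up, the work surface at z = 0. Lengths are in mm, angles in rad, forces in N, time in s.
With the tool pointing down it reaches from about 250 to 800 mm from the base axis. Payload 8.5 kg.
Tool frame: the origin (TCP) lies midway between the tips of the shut fingers; the grasp point (between the pads) lies 19 mm behind it (ctrl.pinch_z is the distance from the TCP to the grasp point, in mm); z points along the fingers, y is the line along which they close (so a half turn about z gives the same grasp; the last joint's range is limited). The gripper opens to 85 mm and grips with 20 to 120 N. Pads are 22 mm wide; open, the fingers measure 114 mm over their backs; the gripper's body (76 mm by 85 mm) begins 54 mm behind the grasp point. The pads swing forward as they close: fully open they stand 13 mm farther back than shut.
Start: joints at [1.197, 0.238, -0.013, 1.319, 0, 1.571], TCP at [191.689, 488.707, 231.276] pointing down, gripper open.
Joint ranges: [-2.66, 2.66], [-1.03, 1.9], [-1.14, 1.46], [-1.82, 2.27], [-1.45, 1.34], [-3.14, 3.14]. Speed limits (rad/s): [2.22, 2.22, 2.79, 3.14, 3.14, 3.14].

INTERFACE

Orientations are given as a unit quaternion [w, x, y, z].
In Python, from cell import ctrl gives the robot as it stands. The module is installed in compiled form; this text tells all that it offers.
- The arm moves only by the tool send_rows, never from a script. Its argument "plan" is a list of rows, each a list of 2 entries, a list of its own where there are three numbers: the shift along the tool's x, y, z in mm, then the turn about the tool's z in degrees. A call has 1 to 20 rows; each row is the pose to reach, as a shift and turn from the pose commanded when the call began, along the tool's axes at that moment; what a row does not reach only later rows make up. A row lasts 1/12 s, in which the tool goes at most 41.7 mm and 7.16 degrees, less where a joint would pass 70% of its speed; a pose out of reach is approached as far as the arm can. A call with a gripper value outside its range is refused whole. "fingers" is the opening, from -1 (shut) to 1 (fully open), set as the call begins (left out, the last holds). The fingers move at their own pace and stop on an object; "grip_force" is the grip in N (left out, the last holds). Time passes only in rows, so rows that repeat a pose let the fingers close. It gives the time, the measured TCP pose, the force, the opening and the grip force at its end, in the units of the state.
- ctrl.get_state(): the state, without advancing time (a new reading comes with each control period).
- ctrl.grab_frame(name): name is "scene" or "top" or "wrist"; returns a dict with "frame" (480x640x3 uint8, blue, green, red), "range_z" (480x640 float32, mm along the optical axis (not along the pixel's ray), 0 where there is no reading), "K" (3x3 intrinsics, pixels), "position" and "rotation" of the camera in the world. Camera axes: x right, y down, z forward; pixel columns grow to the right and rows downward; lengths in mm; the calibration is good to about 2 mm. A picture is of the moment at which its call begins.
- ctrl.sign_off(): hands the job in; it is judged then, once.
Trained networks look in the newest picture that a camera, given by its name, has taken for a name from the list of things; names that differ only in an ending like _2 or _b are one class to them, and where a whole thing is asked for, a point or a joint stands for the part that bears it (a point fixed in the world has none). Each returns a list of dicts, best first, with "score" (0 to 1); they miss things now and then, are a little off and sometimes report something else, mostly with a low value. They report only what shows in the picture. A call takes as long as a camera call.
- ctrl.silhouettes(camera, query): "mask" (480x640 bool, what is visible of it) and "box" ([left, top, right, bottom] in pixels, round what is visible of it).
The state is a dict: "clock": time; "qpos": joint angles; "dq": joint speeds; "effort": joint torques, N m; "eef_pos": TCP position; "eef_rot": TCP orientation; "ft_force": force on the tool from outside, world axes, zero at the start; "ft_torque": the same for the moment, N m; "opening": finger opening in mm; "grasp_force": force on a finger pad.
Only numpy, scipy, OpenCV 4.12 (cv2) and the standard library are available. Lean on these libraries where they do the work, as an engineer would, in place of code of your own. Each camera call takes 0.05 s, during which the arm holds its last target. There are 200 camera calls.

TASK

For the record photo, set the broken brick sample on the black photo board, in the middle between the two lamps, with its broken side up and its long side running from lamp to lamp, and let go of it. Then pick up the angle gauge, rest its base squarely across the middle of the broken crests (base lengthwise along the brick, so that it can rock towards either lamp), and rock it until the swinging pointer comes to rest on the index mark of its rim. Finish while still holding the gauge there on the brick, and leave the other things on the bench where they are.

Things in the scene. Friction and masses are not known exactly. Their poses are not given: they have to be found in the camera images.
- sample: Loose broken red clay brick, 0.45 kg, 54 mm (x) by 100 mm (y). Origin: centre of its flat underside, z up. Its long sides (x = +-27 mm) are flat, upright, 27 mm high at the ends, 50 mm in the middle: grip across them. Two sharp crests run across the top along x: at y = -12 mm, 56 mm high, and y = +14 mm, 58 mm high; between them a 51 mm dip; outside it falls at 35 degrees to 29 mm.
- board: Fixed black photo board lying on the bench, 200 mm (x) by 300 mm (y), 6 mm thick. Origin: centre of its underside, z up. Its two lamps are grey boxes with white panels that stand on it at y = +-135 mm, 110 mm (x) by 22 mm (y), their tops 84 mm above the bench; the space between their faces is 245 mm.
- gauge: Loose pendulum angle gauge, 0.3 kg: an upright metal disc on a flat bar, a block on top. Origin: centre of the underside of the base bar; z up, x out of its white dial. Base bar 36 mm (x) by 110 mm (y), 12 mm high. Disc 100 mm across, 22 mm thick (x), centre 60 mm above the origin. Grip block on top 22 mm thick (x), 30 mm wide (y), 108 to 140 mm above the origin: grip across the 22 mm.
- needle (a joint): Swing of the hanging pointer in the gauge, rad; 0: square to the base. Axis: the gauge's x through the dial's centre; positive: tip towards the gauge's +y. A lightly damped pendulum (about 3 swings a second, dies out in 1 to 2 s) that comes to rest plumb: turning the gauge about its own +x by an angle makes it read minus that angle.
- index (a joint): Set angle of the gauge's dark rim ring with the white index mark, rad; same axis, zero and sense as the needle. Already set for this sample, between 0.16 and 0.48; it stays set. The needle must settle to the same value.
- pointer_tip (a point): Tip of the hanging pointer, 42 mm from the dial's centre, in front of the white dial.
- mark (a point): The index mark on the rim ring, also 42 mm from the dial's centre. Pointer on the mark: the two points coincide (they are less than 1 mm apart in depth).
- jar: Bystander: brown glass jar with a black cap, 60 mm across, 85 mm high. Origin: centre of its underside.
- blower: Bystander: black rubber dust blower standing nozzle up, 62 mm across, 125 mm high. Origin: centre of its underside.
- canister: Bystander: small black film canister with a grey cap, 35 mm across, 52 mm high. Origin: centre of its underside.
- tape: Bystander: roll of paper tape lying flat, 72 mm across, 24 mm high. Origin: centre of its underside.
- screwdriver: Bystander: grey-handled screwdriver, 170 mm long along its x, 26 mm thick. Origin: middle of its length, at the underside.
- dish: Bystander: flat aluminium dish, 90 mm across, 18 mm high. Origin: centre of its underside.
- tweezers: Bystander: steel tweezers, 130 mm long along their x, 8 mm high. Origin: middle of the length, at the underside.

How it is judged:
By the outcome, as a careful person would: the job done as asked, in the order asked, and still so for the second after the job is handed in, while the arm keeps its last pose, push and grip.
It also fails if it takes over 64 s, if anything falls off the work surface, if the arm or the gripper's body presses on something with over 40 N, if the wrist force passes 120 N, or if a joint passes its speed limit or range.

## Working session

There is one attempt and no reset: what is moved stays moved. The work goes in short steps, Python scripts to look and compute and a tool call to move; the robot and the scene stay as the last step left them, time stands still between calls to the robot, and variables do not carry over. Pictures are saved under pics/ and viewed, at most 10 in all, crops included, and the job is handed in when it is done.

Besides the shell and the picture viewer there is one more tool, called after "Call:" by a JSON object that holds its "fn" and its "kwargs". send_rows: Moves the arm, as the interface text tells. Its arguments: {"type":"object","properties":{"plan":{"type":"array","items":{"type":"array"}},"fingers":{"type":"number"},"grip_force":{"type":"number"}},"required":["plan"]}

```bash
mkdir -p pics
cat > h.py <<'E'
import numpy as np, cv2
from cell import ctrl
from scipy.spatial.transform import Rotation as R
def rot(r):
    r=np.array(r,float)
    return r if r.shape==(3,3) else R.from_quat([r[1],r[2],r[3],r[0]]).as_matrix()
def cloud(f):
    z=f["range_z"].astype(float);K=f["K"];v,u=np.mgrid[:480,:640]
    p=np.stack([(u-K[0][2])/K[0][0]*z,(v-K[1][2])/K[1][1]*z,z],-1)
    P=p@rot(f["rotation"]).T+np.array(f["position"]);P[z<=0]=np.nan
    return P
E
python3 - <<'E'
from h import *
s=ctrl.get_state();print({k:np.round(v,3) for k,v in s.items()})
fs={n:ctrl.grab_frame(n) for n in("scene","top")}
for n,f in fs.items(): 
    cv2.imwrite(f"pics/{n}0.png",f["frame"]);print(n,f["position"],np.round(f["rotation"],3).tolist())
    P=cloud(f)
    for q in("sample","board","gauge","jar","blower","canister","tape","screwdriver","dish","tweezers"):
        for d in ctrl.silhouettes(n,q)[:2]:
            p=P[d["mask"]];p=p[~np.isnan(p[:,0])]
            r=cv2.minAreaRect(p[:,:2].astype(np.float32)) if len(p) else 0
            print(n,q,round(d["score"],2),np.round(d["box"]).astype(int).tolist(),np.round(np.median(p,0)),np.round(np.percentile(p[:,2],[2,98])),r)
E
```

```text
{'clock': np.float64(0.0), 'qpos': array([ 1.197,  0.239, -0.014,  1.319,  0.   ,  1.571]), 'dq': array([ 0.   , -0.001, -0.   , -0.001, -0.   , -0.001]), 'effort': array([-1.0000e-03, -5.3878e+01,  3.4645e+01,  1.8000e-02, -0.0000e+00,
        0.0000e+00]), 'eef_pos': array([191.534, 488.35 , 230.657]), 'eef_rot': array([-0.   ,  0.186,  0.983, -0.001]), 'ft_force': array([-0.052,  0.52 , -0.198]), 'ft_torque': array([ 0.017, -0.002,  0.012]), 'grasp_force': np.float64(0.0), 'opening': np.float64(85.39)}
scene [1246.43082727  596.4750198  1207.0057762 ] [-0.141, 0.396, 0.856, -0.3]
scene sample 0.62 [231, 182, 266, 215] [ 574. -302.   36.] [ 1. 59.] ((549.6201782226562, -332.9564208984375), (128.9584197998047, 85.48641204833984), 85.61868286132812)
scene board 0.62 [266, 191, 383, 286] [541. -35.   8.] [ 1. 86.] ((524.21875, -57.405364990234375), (211.7636260986328, 354.7986755371094), 1.2531440258026123)
scene board 0.39 [427, 227, 440, 247] [319. 233.  44.] [ 2. 57.] ((306.8094787597656, 229.3172149658203), (45.86488342285156, 33.36653518676758), 22.15767478942871)
scene gauge 0.8
[... 2883 characters left out ...]
4611892700195), 23.665782928466797)
top tape 0.65 [395, 323, 421, 352] [ 307. -241.   24.] [ 8. 29.] ((309.09136962890625, -238.10806274414062), (68.12570190429688, 70.63286590576172), 9.96792984008789)
top screwdriver 0.96 [502, 247, 531, 294] [ 456. -535.   23.] [10. 29.] ((473.95343017578125, -531.0176391601562), (128.4341278076172, 24.888273239135742), 17.92710304260254)
top dish 0.64 [101, 250, 139, 286] [501. 511.  10.] [-2. 20.] ((503.0432434082031, 510.2497253417969), (99.17743682861328, 89.1396713256836), 50.44847106933594)
top tweezers 0.69 [166, 185, 203, 217] [688. 348.   2.] [-3. 10.] ((684.38671875, 351.9073181152344), (25.96137809753418, 129.67076110839844), 39.56019973754883)
```

Run:
```python
import cv2,numpy as np
a=cv2.imread("pics/scene0.png");b=cv2.imread("pics/top0.png")
c=np.vstack([cv2.resize(a[130:370,190:510],(800,600))[:, :],])
t=cv2.resize(b[190:320,140:470],(800,315),interpolation=cv2.INTER_CUBIC)
cv2.imwrite("pics/v1.png",np.vstack([cv2.resize(a[170:315,200:470],(530,285),interpolation=cv2.INTER_CUBIC).repeat(1,0) if 0 else cv2.resize(a[175:310,200:470],(570,285),interpolation=cv2.INTER_CUBIC)[:, :],cv2.resize(t,(570,224))]))
```

```text
(no output)
```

View pics/v1.png

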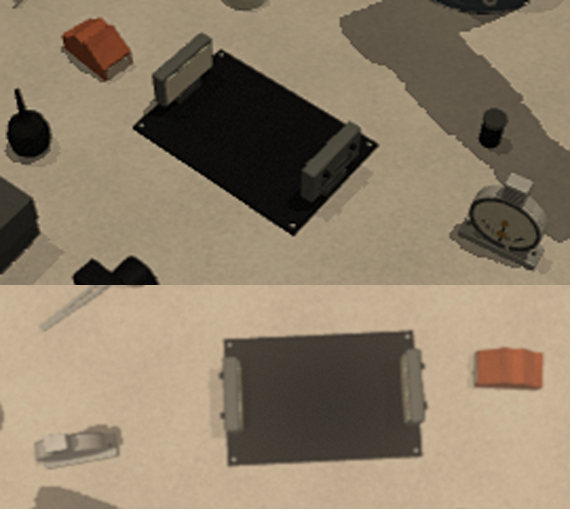

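The sample (top box 413–453, 228–251) lies broken side up at about (566,-329). The board runs along y with a lamp at each end, and the gauge dial faces +x. Next I'll refine the poses from the point cloud.

```bash
cat >> h.py <<'E'
def rect(p):
    (c,(w,h),a)=cv2.minAreaRect(p[:,:2].astype(np.float32))
    if w<h: a+=90; w,h=h,w
    return np.round(c,1),round(w,1),round(h,1),round((a+90)%180-90,1)   # long-axis angle from x, deg
def tool():
    s=ctrl.get_state();return np.array(s["eef_pos"]),rot(s["eef_rot"])
def go(target,yaw_y):  # target TCP world; desired world angle (deg, mod 180) of the tool y axis
    p,M=tool();d=M.T@(np.array(target)-p);a=np.degrees(np.arctan2(M[1,1],M[0,1]))
    t=(a-yaw_y+90)%180-90   # tool z down: +turn lowers world angle
    print("tcp",np.round(p,1),"tool-y angle",round(a,1),"shift",np.round(d,1),"turn",round(t,1),"q6",np.round(ctrl.get_state()["qpos"][5],2))
E
python3 - <<'E'
from h import *
f=ctrl.grab_frame("top");P=cloud(f);x,y,z=P[...,0],P[...,1],P[...,2]
def box(c,r,lo,hi): 
    m=(abs(x-c[0])<r[0])&(abs(y-c[1])<r[1])&(z>lo)&(z<hi);return P[m]
print("sample",rect(box((560,-325),(70,80),22,70)),len(box((560,-325),(70,80),22,70)))
b=box((560,-325),(70,80),48,70);print("crests",rect(b),b[:,2].max())
for c in((530,110),(530,-170)):
    l=box(c,(90,40),70,100);print("lamp",rect(l),len(l))
g=f["frame"].astype(int).sum(-1);m=(g<260)&(abs(x-525)<130)&(abs(y+35)<170)&(z<20);n,lab,st,_=cv2.connectedComponentsWithStats(m.astype(np.uint8));k=1+st[1:,4].argmax();print("black",rect(P[lab==k]))
b=box((450,335),(60,80),112,150);print("gblock",rect(b),len(b))
b=box((450,335),(60,80),4,25);print("gbase",rect(b),len(b));b=box((450,335),(60,80),40,105);print("disc",rect(b),len(b))
f=ctrl.grab_frame("scene");P=cloud(f);x,y,z=P[...,0],P[...,1],P[...,2]
b=box((450,335),(60,80),112,150);print("S gblock",rect(b),len(b),b[:,2].max())
b=box((450,335),(60,80),40,105);print("S disc",rect(b),len(b))
b=box((560,-325),(70,80),22,70);print("S sample",rect(b))
for c in((530,110),(530,-170)):
    l=box(c,(90,40),70,100);print("S lamp",rect(l),len(l))
go((560,-325,200),-1.7)
E
```

```text
sample (array([ 560.7, -323.6]), 100.9, 55.4, 86.1) 820
crests (array([ 560.8, -321.4]), 55.3, 49.7, -4.5) 63.19394512455756
lamp (array([521.7, 102.2]), 109.2, 28.5, -0.1) 415
lamp (array([ 528.8, -170.6]), 109.5, 28.4, 1.7) 414
black (array([526. , -35.3]), 295.3, 197.2, -88.6)
gblock (array([449.7, 336.2]), 30.8, 22.2, -80.3) 159
gbase (array([450.2, 332.9]), 156.0, 117.3, -88.7) 255
disc (array([450.7, 336.5]), 99.4, 24.8, -80.8) 332
S gblock (array([453.4, 338.7]), 31.0, 25.5, -75.2) 159 149.12151510555032
S disc (array([453.2, 338.9]), 98.5, 28.1, -80.2) 549
S sample (array([ 563.5, -323. ]), 107.1, 58.3, 86.2)
S lamp (array([525.3, 105.8]), 114.6, 29.6, 0.2) 302
S lamp (array([ 532.4, -164.9]), 112.1, 28.2, 1.0) 268
tcp [191.7 488.7 231.3] tool-y angle 68.6 shift [-640.  -623.    31.3] turn 70.3 q6 1.57
```

Call:
{"fn": "send_rows", "kwargs": {"plan": [[[-640, -623, 31], 72.5], [[-640, -623, 31], 72.5], [[-640, -623, 31], 72.5], [[-640, -623, 31], 72.5], [[-640, -623, 31], 72.5], [[-640, -623, 31], 72.5], [[-640, -623, 31], 72.5], [[-640, -623, 31], 72.5], [[-640, -623, 31], 72.5], [[-640, -623, 31], 72.5], [[-640, -623, 31], 72.5], [[-640, -623, 31], 72.5], [[-640, -623, 31], 72.5], [[-640, -623, 31], 72.5], [[-640, -623, 31], 72.5], [[-640, -623, 31], 72.5], [[-640, -623, 31], 72.5], [[-640, -623, 31], 72.5], [[-640, -623, 31], 72.5], [[-640, -623, 31], 72.5]], "fingers": 1}}

```text
clock: 2.87
eef_pos: [535.5, -272.2, 202.3]
eef_rot: [0.0, 0.731, 0.682, 0.0]
ft_force: [1.0, 0.0, 0.0]
opening: 85.6
grasp_force: 0.0
```

Call:
{"fn": "send_rows", "kwargs": {"plan": [[[0, 0, 0], 0]]}}

```text
clock: 2.95
eef_pos: [537.3, -276.1, 200.6]
eef_rot: [0.001, 0.732, 0.681, -0.001]
ft_force: [-1.9, 1.8, -0.0]
opening: 85.1
grasp_force: 0.0
```

Run:
```python
from h import *
go((561,-323.5,200),-3.9)
f=ctrl.grab_frame("wrist");P=cloud(f);p=P[(P[...,2]>20)&(P[...,2]<75)&(abs(P[...,0]-560)<90)&(abs(P[...,1]+323)<100)]
if len(p):print(rect(p),len(p),np.nanmax(p[:,2]))
```

```text
tcp [ 537.3 -276.1  200.6] tool-y angle -4.1 shift [-45.6  27.1   0.6] turn -0.2 q6 1.17
(array([ 563.9, -323.9]), 101.9, 53.7, 86.0) 7398 58.65235569764678
```

Call:
{"fn": "send_rows", "kwargs": {"plan": [[[-46, 28.5, 20], 0], [[-46, 28.5, 50], 0], [[-46, 28.5, 85], 0], [[-46, 28.5, 120], 0], [[-46, 28.5, 150], 0], [[-46, 28.5, 175], 0], [[-46, 28.5, 192], 0], [[-46, 28.5, 192], 0], [[-46, 28.5, 192], 0]]}}

```text
clock: 3.75
eef_pos: [559.8, -316.9, 10.2]
eef_rot: [-0.001, 0.731, 0.683, -0.0]
ft_force: [0.3, -0.1, 1.8]
opening: 85.8
grasp_force: 0.0
```

Call:
{"fn": "send_rows", "kwargs": {"plan": [[[0, 0, 0], 0], [[0, 0, 0], 0], [[0, 0, 0], 0], [[0, 0, 0], 0], [[0, 0, 0], 0], [[0, 0, 0], 0], [[0, 0, 0], 0], [[0, 0, 0], 0]], "fingers": -1, "grip_force": 60}}

```text
clock: 4.42
eef_pos: [561.8, -318.4, 12.6]
eef_rot: [0.002, 0.731, 0.683, 0.001]
ft_force: [0.8, 1.0, 7.2]
opening: 53.6
grasp_force: 64.6
```

Call:
{"fn": "send_rows", "kwargs": {"plan": [[[0, 0, -20], 0], [[0, 0, -50], 0], [[0, 0, -85], 0], [[0, 0, -120], 0], [[0, 0, -145], 0], [[0, 0, -145], 0], [[0, 0, -145], 0], [[0, 0, -145], 0], [[0, 0, -145], 0]]}}

```text
clock: 5.17
eef_pos: [559.4, -317.3, 153.5]
eef_rot: [-0.002, 0.731, 0.682, -0.001]
ft_force: [0.3, 0.6, -4.7]
opening: 53.4
grasp_force: 64.9
```

Run:
```python
from h import *
for n in("top","wrist"):
    p0=tool()[0];f=ctrl.grab_frame(n);P=cloud(f);c=f["frame"].astype(int)
    red=(c[...,2]>c[...,0]*1.8)&(c[...,2]>60)&(P[...,2]>120)&(abs(P[...,0]-560)<90)&(abs(P[...,1]+323)<100)
    p=P[red];print(n,np.round(p0,1),len(p),rect(p) if len(p)>5 else 0, np.round(np.percentile(p[:,2],[1,99])) if len(p) else 0)
go((525.5,-30,158),1.4)
```

```text
top [ 559.4 -317.3  153.5] 429 (array([ 558.2, -292.5]), 54.3, 38.8, -4.2) [159. 200.]
wrist [ 559.4 -317.3  153.4] 37086 (array([ 560.7, -304.6]), 65.3, 64.4, 87.8) [166. 198.]
tcp [ 559.6 -317.4  153.6] tool-y angle -3.9 shift [284.4 -53.7  -3.9] turn -5.3 q6 1.12
```

Call:
{"fn": "send_rows", "kwargs": {"plan": [[[30, -6, 0], -1], [[65, -13, 0], -2], [[100, -20, 0], -3], [[135, -27, 0], -4], [[170, -33, 0], -5.3], [[205, -40, 0], -5.3], [[240, -46, 0], -5.3], [[270, -51, 0], -5.3], [[285, -53.5, 0], -5.3], [[285, -53.5, 0], -5.3], [[285, -53.5, 0], -5.3], [[285, -53.5, 0], -5.3]]}}

```text
clock: 6.27
eef_pos: [526.4, -30.3, 154.9]
eef_rot: [-0.0, 0.698, 0.716, -0.0]
ft_force: [0.5, 0.2, -5.1]
opening: 53.6
grasp_force: 64.8
```

Run:
```python
from h import *
go((525.6,-29,20),1.4)
f=ctrl.grab_frame("wrist");cv2.imwrite("pics/w1.png",f["frame"]);P=cloud(f);x,y,z=[P[...,i] for i in range(3)]
for lo,hi in((40,130),(-150,-100),(-250,-150)):
    m=(z>72)&(z<95)&(y>lo)&(y<hi);print(lo,m.sum(),rect(P[m]) if m.sum()>20 else 0)
f=ctrl.grab_frame("top");P=cloud(f);x,y,z=[P[...,i] for i in range(3)]
for c in(102,-170):
    m=(z>72)&(z<95)&(abs(y-c)<35)&(abs(x-525)<80);print("top",rect(P[m]))
```

```text
tcp [526.4 -30.3 154.9] tool-y angle 1.4 shift [  1.3  -0.7 134.9] turn -0.0 q6 1.49
40 5848 (array([525.1,  93.9]), 110.0, 10.4, 1.6)
-150 0 0
-250 0 0
top (array([521.4, 102. ]), 109.3, 28.6, -0.2)
top (array([ 529.3, -170.5]), 108.7, 26.3, 1.7)
```

View pics/w1.png

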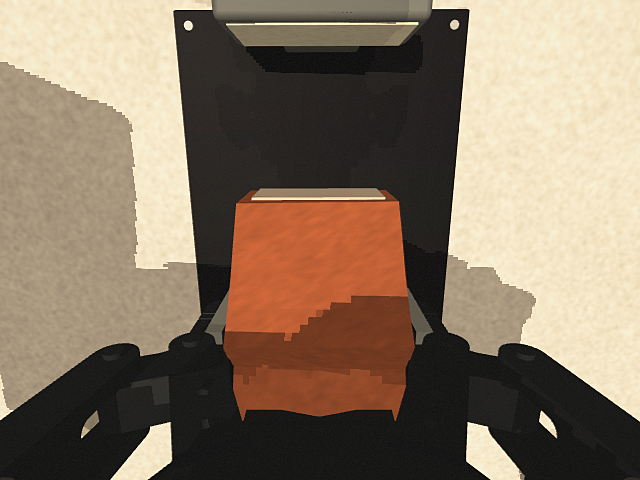

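The brick hangs level between the fingers over the board, with its far end at pixel (320,195) and the lamp face at (320,35). Both are square to the picture, so I'm lowering it.

Call:
{"fn": "send_rows", "kwargs": {"plan": [[[1, -0.5, 30], 0], [[1, -0.5, 65], 0], [[1, -0.5, 95], 0], [[1, -0.5, 115], 0], [[1, -0.5, 125], 0], [[1, -0.5, 129], 0], [[1, -0.5, 131], 0], [[1, -0.5, 132], 0], [[1, -0.5, 132], 0], [[1, -0.5, 132], 0]]}}

```text
clock: 7.2
eef_pos: [526.9, -29.0, 24.5]
eef_rot: [0.001, 0.699, 0.716, 0.001]
ft_force: [0.0, -0.5, -3.4]
opening: 53.3
grasp_force: 64.8
```

Call:
{"fn": "send_rows", "kwargs": {"plan": [[[0, 0, 1], 0], [[0, 0, 2], 0], [[0, 0, 2], 0], [[0, 0, 2], 0]]}}

```text
clock: 7.53
eef_pos: [526.0, -28.8, 21.5]
eef_rot: [0.0, 0.698, 0.716, -0.0]
ft_force: [-0.9, -0.6, -3.6]
opening: 53.6
grasp_force: 64.8
```

Call:
{"fn": "send_rows", "kwargs": {"plan": [[[0, 0, 1], 0], [[0, 0, 2], 0], [[0, 0, 2], 0], [[0, 0, 2], 0]]}}

```text
clock: 7.87
eef_pos: [525.9, -28.9, 19.3]
eef_rot: [-0.0, 0.699, 0.716, -0.0]
ft_force: [-1.5, -0.0, -4.3]
opening: 53.3
grasp_force: 64.8
```

Call:
{"fn": "send_rows", "kwargs": {"plan": [[[0, 0, 1], 0], [[0, 0, 1], 0], [[0, 0, 1], 0]]}}

```text
clock: 8.12
eef_pos: [526.1, -28.9, 18.6]
eef_rot: [0.0, 0.699, 0.716, 0.0]
ft_force: [-1.7, 1.7, 0.1]
opening: 53.5
grasp_force: 65.1
```

Call:
{"fn": "send_rows", "kwargs": {"plan": [[[0, 0, 0], 0], [[0, 0, 0], 0], [[0, 0, 0], 0], [[0, 0, 0], 0], [[0, 0, 0], 0], [[0, 0, 0], 0]], "fingers": 1}}

```text
clock: 8.62
eef_pos: [526.1, -28.9, 18.5]
eef_rot: [0.0, 0.699, 0.716, -0.0]
ft_force: [-0.0, 0.4, 0.1]
opening: 85.3
grasp_force: 0.0
```

Call:
{"fn": "send_rows", "kwargs": {"plan": [[[0, 0, -20], 0], [[0, 0, -55], 0], [[0, 0, -95], 0], [[0, 0, -135], 0], [[0, 0, -175], 0], [[0, 0, -205], 0], [[0, 0, -215], 0], [[0, 0, -215], 0]]}}

```text
clock: 9.28
eef_pos: [527.4, -29.0, 236.2]
eef_rot: [0.002, 0.699, 0.716, 0.002]
ft_force: [0.4, -0.3, -0.8]
opening: 85.4
grasp_force: 0.0
```

Run:
```python
from h import *
f=ctrl.grab_frame("wrist");P=cloud(f);x,y,z=[P[...,i] for i in range(3)];c=f["frame"].astype(int)
m=(z>24)&(z<80)&(abs(x-525)<60)&(abs(y+35)<80);p=P[m];print("brick",rect(p),np.nanmax(p[:,2]))
for yy in range(-85,20,5):
    q=p[abs(p[:,1]-yy)<1.2];q=q[abs(q[:,0]-527)<15];print(yy,np.round(np.median(q[:,2]),1) if len(q) else 0,end='; ')
for lo,hi in((50,130),(-200,-120)):
    m=(z>72)&(z<95)&(y>lo)&(y<hi);print("lamp",m.sum(),rect(P[m]) if m.sum()>20 else 0)
go((451,337,250),9.5)
```

```text
brick (array([526.5, -34.5]), 101.4, 54.1, -88.5) 64.97109577709296
-85 34.1; -80 35.8; -75 38.0; -70 40.9; -65 45.0; -60 49.1; -55 53.5; -50 58.2; -45 60.2; -40 57.9; -35 56.2; -30 57.2; -25 60.3; -20 62.4; -15 57.3; -10 52.8; -5 48.8; 0 44.9; 5 40.7; 10 37.1; 15 30.4; lamp 5967 (array([524.9, 103.3]), 110.2, 28.9, 1.6)
lamp 3477 (array([ 532.2, -167.2]), 109.9, 23.7, 1.8)
tcp [526.5 -28.9 233.9] tool-y angle 1.4 shift [367.6 -66.6 -16.4] turn -8.1 q6 1.49
```

Call:
{"fn": "send_rows", "kwargs": {"plan": [[[40, -7, 0], -1], [[80, -14, 0], -2], [[120, -21, 0], -3], [[160, -29, 0], -4], [[200, -36, 0], -5], [[240, -43, 0], -6], [[280, -50, 0], -7], [[320, -58, 0], -8], [[350, -64, 0], -8], [[367, -67, 0], -8], [[367, -67, 0], -8], [[367, -67, 0], -8]]}}

```text
clock: 10.33
eef_pos: [449.0, 336.6, 230.8]
eef_rot: [-0.0, 0.646, 0.763, -0.002]
ft_force: [-1.2, -0.8, 0.1]
opening: 85.6
grasp_force: 0.0
```

Run:
```python
from h import *
f=ctrl.grab_frame("wrist");P=cloud(f);x,y,z=[P[...,i] for i in range(3)]
n=(abs(x-450)<70)&(abs(y-337)<90)
for lo,hi in((125,150),(40,100),(5,20)):
    m=n&(z>lo)&(z<hi);print(lo,m.sum(),rect(P[m]) if m.sum()>20 else 0)
go((451,336.5,110),9.5)
```

```text
125 1754 (array([452.5, 337.7]), 30.4, 22.2, -80.8)
40 1462 (array([453.2, 340.2]), 94.7, 24.0, -80.7)
5 768 (array([452.2, 337.2]), 110.4, 35.6, -81.5)
tcp [449.4 335.8 231.4] tool-y angle 9.4 shift [  0.6   2.1 121.4] turn -0.1 q6 2.05
```

Call:
{"fn": "send_rows", "kwargs": {"plan": [[[1, 2.2, 30], 0.3], [[1, 2.2, 65], 0.3], [[1, 2.2, 95], 0.3], [[1, 2.2, 113], 0.3], [[1, 2.2, 121], 0.3], [[1, 2.2, 121], 0.3], [[1, 2.2, 121], 0.3]]}}

```text
clock: 10.97
eef_pos: [452.6, 337.0, 112.7]
eef_rot: [0.0, 0.649, 0.761, -0.0]
ft_force: [0.7, 0.4, 0.5]
opening: 85.5
grasp_force: 0.0
```

Call:
{"fn": "send_rows", "kwargs": {"plan": [[[0, 0, 0], 0], [[0, 0, 0], 0], [[0, 0, 0], 0], [[0, 0, 0], 0], [[0, 0, 0], 0], [[0, 0, 0], 0], [[0, 0, 0], 0], [[0, 0, 0], 0], [[0, 0, 0], 0], [[0, 0, 0], 0]], "fingers": -1, "grip_force": 50}}

```text
clock: 11.8
eef_pos: [452.5, 338.0, 112.9]
eef_rot: [0.0, 0.649, 0.761, 0.0]
ft_force: [0.1, -0.8, 5.9]
opening: 20.8
grasp_force: 50.4
```

Call:
{"fn": "send_rows", "kwargs": {"plan": [[[0, 0, -15], 0], [[0, 0, -45], 0], [[-10, 20, -80], -3], [[-18, 40, -115], -6], [[-25, 60, -150], -9], [[-32, 75, -185], -12], [[-39, 90, -220], -14], [[-46, 105, -255], -14], [[-53, 120, -290], -14], [[-61, 139, -325], -14], [[-61, 139, -360], -14], [[-61, 139, -387], -14], [[-61, 139, -387], -14], [[-61, 139, -387], -14], [[-61, 139, -387], -14], [[-61, 139, -387], -14], [[-61, 139, -387], -14], [[-61, 139, -387], -14], [[-61, 139, -387], -14], [[-61, 139, -387], -14]]}}

```text
clock: 13.47
eef_pos: [598.7, 299.5, 472.0]
eef_rot: [0.013, 0.551, 0.834, 0.022]
ft_force: [-0.2, -0.3, -3.6]
opening: 21.2
grasp_force: 51.9
```

Call:
{"fn": "send_rows", "kwargs": {"plan": [[[0, 0, 0], 0], [[0, 0, 0], 0], [[0, 0, 0], 0], [[0, 0, 0], 0], [[0, 0, 0], 0], [[0, 0, 0], 0], [[0, 0, 0], 0], [[0, 0, 0], 0], [[0, 0, 0], 0], [[0, 0, 0], 0], [[0, 0, 0], 0], [[0, 0, 0], 0], [[0, 0, 0], 0], [[0, 0, 0], 0]]}}

```text
clock: 14.63
eef_pos: [598.9, 299.4, 471.6]
eef_rot: [0.013, 0.551, 0.834, 0.022]
ft_force: [-1.0, -0.6, -3.1]
opening: 21.1
grasp_force: 51.9
```

Run:
```python
from h import *
p,M=tool();print(p)
f=ctrl.grab_frame("scene")
K=np.array(f["K"]);C=rot(f["rotation"])
def px(w): q=C.T@(np.array(w)-f["position"]);q=K@q;return q[:2]/q[2]
o=p-[0,0,113];c=o+[0,0,60];u0=px(c);print(u0)
for q in("gauge","needle","index","pointer_tip","mark"):
    for d in ctrl.silhouettes("scene",q)[:2]: print(q,round(d["score"],2),np.round(d["box"],1),d["mask"].sum())
x,y=int(u0[0]),int(u0[1]);a=f["frame"][y-50:y+50,x-50:x+50];cv2.imwrite("pics/s1.png",cv2.resize(a,(600,600),interpolation=cv2.INTER_CUBIC));print(x,y,K[0,0])
```

```text
[598.9452768  299.39411883 471.55800733]
[417.41533018 216.67529006]
gauge 0.89 [388.8 193.4 443.9 250.7] 2068
needle 0.51 [414.4 221.1 418.8 229. ] 33
pointer_tip 0.5 [413.8 220.6 419.5 230.9] 25
pointer_tip 0.2 [342.3 319.5 363.9 355.6] 703
mark 0.64 [395.3 203.  437.8 240.3] 185
mark 0.52 [204.4 217.5 223.2 251.4] 434
417 216 499.99605284355636
```

View pics/s1.png

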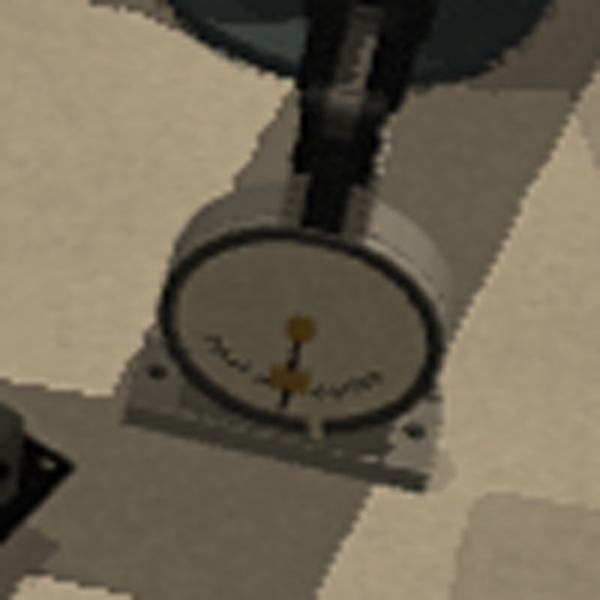

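The dial is in view, in crop pixels at 6x: hub (300,328), needle bob (290,380), needle tip about (284,405). The white index mark is on the +y side of the ring at (317,428). Next I compute the index angle by intersecting the rays with the dial plane.

```bash
cat >> h.py <<'E'
def dial(f,Rg,uv,hub,X=12.):
    """pixel points -> (y,z) mm in dial plane about the hub pixel"""
    C=rot(f["rotation"]);Ki=np.linalg.inv(f["K"]);cam=np.array(f["position"])
    ray=lambda p:C@Ki@np.array([p[0],p[1],1.])
    return ray
def plane(f,n,p0,uv):
    C=rot(f["rotation"]);r=(C@np.linalg.inv(f["K"])@np.array([uv[0],uv[1],1.]));c=np.array(f["position"])
    return c+r*(n@(p0-c))/(n@r)
def blobs(f,u0,s=28):
    """sub-pixel dial features: orange hub/bob pixels, bright mark on dark ring"""
    x,y=int(round(u0[0])),int(round(u0[1]));a=f["frame"][y-s:y+s,x-s:x+s]
    return cv2.resize(a,None,fx=8,fy=8,interpolation=cv2.INTER_CUBIC),(x-s,y-s)
E
sed -i '/^def dial/,/return ray/d' h.py
python3 - <<'E'
from h import *
f=ctrl.grab_frame("scene");p,M=tool()
n=M[:,1];gy=M[:,0];gz=-M[:,2];print("gz",np.round(gz,3),"gx",np.round(n,3))
o=p-113*gz;c=o+60*gz+12*n
c0=(367,166)
a=f["frame"].astype(int)
org=(a[...,2]-a[...,0]>60);org[:166]=0;org[:,:397]=0;org[245:]=0;org[:,440:]=0
k,l,st,ce=cv2.connectedComponentsWithStats(org.astype(np.uint8));print(st[1:],np.round(ce[1:],2))
w=(a[...,2]-a[...,0]).clip(0)*1.
for i in range(1,k):
    if st[i,4]<6: continue
    x,y,ww,h,_=st[i];v,u=np.mgrid[y-1:y+h+1,x-1:x+ww+1];q=(w[v,u]-25).clip(0)
    print("orange",(q*u).sum()/q.sum(),(q*v).sum()/q.sum())
print(a[233:242,412:428].mean(-1).round().astype(int))
def yz(uv): d=plane(f,n,c,uv)-c;return np.round([d@gy,d@gz],1)
for nm,(u,v) in dict(hub=(300,328),bob=(290,380),tip=(283,405),mark=(317,428)).items():
    print(nm,yz((c0[0]+(u+.5)/6-.5,c0[1]+(v+.5)/6-.5)))
E
```

```text
gz [-0.045 -0.023  0.999] gx [0.919 0.392 0.051]
[] []
[[75 50 30 79 78 76 73 74 72 73 73 73 76 76 77 76]
 [65 69 61 80 79 77 74 75 74 77 76 76 79 81 80 72]
 [26 29 40 48 50 60 66 76 71 62 63 62 57 44 35 29]
 [22 23 25 23 25 32 59 76 57 26 27 27 26 24 25 22]
 [51 42 29 29 22 24 50 76 57 21 20 23 21 21 26 38]
 [60 52 50 54 52 43 52 77 69 34 39 46 46 48 55 55]
 [50 55 62 64 62 50 50 55 60 53 53 54 53 54 54 54]
 [51 51 52 51 50 56 67 59 58 52 50 53 52 53 53 53]
 [50 49 49 50 52 51 53 52 49 52 65 75 58 56 51 52]]
hub [0.1 4.1]
bob [  0.5 -22.3]
tip [  0.  -35.6]
mark [ 13.4 -43.2]
```

Run:
```python
from h import *
go((526.5,-33.5,270),1.4)
```

```text
tcp [598.9 299.4 471.5] tool-y angle 23.1 shift [-278.5 -207.1  190.5] turn 21.7 q6 1.63
```

Call:
{"fn": "send_rows", "kwargs": {"plan": [[[-30, -22, 20], 2], [[-60, -45, 40], 5], [[-90, -67, 61], 8], [[-120, -89, 82], 11], [[-150, -111, 102], 14], [[-180, -134, 123], 17], [[-210, -156, 144], 20], [[-240, -178, 164], 21.7], [[-265, -197, 181], 21.7], [[-278, -207, 190], 21.7], [[-278, -207, 190], 21.7], [[-278, -207, 190], 21.7], [[-278, -207, 190], 21.7], [[-278, -207, 190], 21.7], [[-278, -207, 190], 21.7], [[-278, -207, 190], 21.7]]}}

```text
clock: 16.32
eef_pos: [527.0, -32.2, 271.3]
eef_rot: [0.009, 0.698, 0.716, 0.025]
ft_force: [-0.4, 0.4, -2.8]
opening: 20.9
grasp_force: 51.9
```

Run:
```python
from h import *
go((526.5,-33.5,182),1.4);p,M=tool();print(np.round(M,3))
f=ctrl.grab_frame("scene");P=cloud(f);x,y,z=[P[...,i] for i in range(3)]
m=(abs(x-527)<45)&(abs(y+34)<80)&(z>p[2]-113-8);q=P[m&(z<p[2]-8)];print(len(q),rect(q))
f=ctrl.grab_frame("top");P=cloud(f);x,y,z=[P[...,i] for i in range(3)]
m=(abs(x-527)<45)&(abs(y+34)<80)&(z>p[2]-113-8);q=P[m&(z<p[2]-90)];print("top base",len(q),rect(q))
```

```text
tcp [527.  -32.2 271.3] tool-y angle 1.4 shift [-3.2 -4.8 89.1] turn 0.0 q6 1.47
[[-0.026  0.999  0.047]
 [ 0.999  0.025  0.023]
 [ 0.022  0.047 -0.999]]
979 (array([532.3, -29.7]), 113.5, 40.1, -88.2)
top base 0 (array([0., 0.]), 0.0, 0.0, 0.0)
```

The picture data show the tool axis is still tilted by 0.05 rad from the high pose, which was out of reach. I'll look at the joints before correcting it.

Run:
```python
from h import *
s=ctrl.get_state();print(np.round(s["qpos"],4),s["qpos"][1]-s["qpos"][2]+s["qpos"][3],s["eef_pos"])
```

```text
[-0.0761  0.1988  0.0345  1.3619  0.0262  1.4696] 1.5262076496694124 [526.94941597 -32.11084575 271.04705997]
```

Call:
{"fn": "send_rows", "kwargs": {"plan": [[[17, -25, -9], 0], [[35, -50, -18], 0], [[54, -78, -27], 0], [[73, -105, -36], 0], [[92, -132, -46], 0], [[111, -160, -55], 0], [[130, -187, -65], 0], [[148, -213, -74], 0], [[164, -236, -82], 0], [[174, -251, -87], 0], [[174, -251, -87], 0], [[174, -251, -87], 0], [[174, -251, -87], 0]]}}

```text
clock: 17.5
eef_pos: [267.7, 133.3, 349.8]
eef_rot: [0.009, 0.698, 0.716, 0.024]
ft_force: [-0.7, -0.4, -3.7]
opening: 21.4
grasp_force: 52.2
```

```bash
cat > st.py <<'E'
from h import *
s=ctrl.get_state();q=s["qpos"];p,M=tool();a=np.arctan2(p[1],p[0]);u=np.array([np.cos(a),np.sin(a),0])
print(np.round(q,3),"pitch err",round(q[1]-q[2]+q[3]-np.pi/2,4),"tcp",np.round(p,1),"r",round(np.hypot(*p[:2]),1),"toolz",np.round(M[:,2],4),"100mm inward in tool:",np.round(M.T@(-100*u),1),"lean rad/tan",round(M[:,2]@u,4),round(M[:,2]@np.cross([0,0,1],u),4))
E
python3 st.py
```

```text
[ 0.462 -0.209 -0.172  1.556 -0.     2.007] pitch err -0.0518 tcp [267.7 133.3 349.8] r 299.1 toolz [ 0.0464  0.023  -0.9987] 100mm inward in tool: [-42.2 -90.5  -5.2] lean rad/tan 0.0518 -0.0001
```

Call:
{"fn": "send_rows", "kwargs": {"plan": [[[-10, -22, 0], 0], [[-20, -44, 0], 0], [[-30, -65, 0], 0], [[-38, -81, 0], 0], [[-38, -81, 0], 0], [[-38, -81, 0], 0]]}}

```text
clock: 18.0
eef_pos: [187.7, 92.8, 345.1]
eef_rot: [0.009, 0.699, 0.715, 0.024]
ft_force: [0.3, 0.3, -3.0]
opening: 20.9
grasp_force: 52.3
```

```bash
python3 st.py
```

```text
[ 0.459 -0.368 -0.277  1.61   0.     2.007] pitch err -0.0518 tcp [187.7  92.8 345.1] r 209.4 toolz [ 0.0464  0.023  -0.9987] 100mm inward in tool: [-42.2 -90.5  -5.2] lean rad/tan 0.0518 0.0
```

```bash
cat > kin.py <<'E'
import numpy as np
from scipy.optimize import least_squares
d=np.array([[.2385,-.0135,0,524.9,230.9],[.1988,.0345,-.0446,527.9,271.0],[-.209,-.172,-.0518,299.1,349.8],[-.368,-.277,-.0518,209.4,345.1]])
def P(v,q2,q3,pe):
    l1,cr,ci,sr,si,t=v;return sr+1j*si+1j*l1*np.exp(-1j*q2)+(cr+1j*ci)*np.exp(-1j*(q2-q3))-1j*t*np.exp(-1j*pe)
f=lambda v:(lambda e:np.r_[e.real,e.imag])(P(v,d[:,0],d[:,1],d[:,2])-(d[:,3]+1j*d[:,4]))
s=least_squares(lambda v:np.r_[f(v),(v-v0)*.003],v0:=np.array([390,400,0,0,364,350.]));v=s.x
if __name__=="__main__":
    print(np.round(v,1),np.round(f(v),1))
    for r,z in((670,500),(670,472),(250,20),(250,200),(210,345),(210,500),(300,600),(250,500),(250,100),(850,300),(450,600),(560,540)):
        best=min((least_squares(lambda q:(lambda e:[e.real,e.imag])(P(v,q[0],q[1],0)-(r+1j*z)),g) for g in([-.3,-.2],[.5,-.8],[.5,.5],[0,1])),key=lambda o:o.cost)
        q=best.x;print(r,z,np.round([*q,np.pi/2-q[0]+q[1]],2),round(best.cost,2))
E
python3 kin.py
```

```text
[568.  395.6  35.7  -1.3 212.2 469.1] [-0.   0.   0.  -0.   0.1 -0.1 -0.1  0.1]
670 500 [0.73 1.48 2.33] 1081.04
670 472 [0.74 1.48 2.31] 330.86
250 20 [-0.03 -0.95  0.66] 0.0
250 200 [-0.24 -0.57  1.24] 0.0
210 345 [-0.32 -0.25  1.64] 0.0
210 500 [-0.23  0.22  2.02] 0.0
300 600 [0.05 0.78 2.3 ] 0.0
250 500 [-0.17  0.26  2.  ] 0.0
250 100 [-0.16 -0.79  0.94] 0.0
850 300 [0.99 1.48 2.06] 1355.41
450 600 [0.48 1.48 2.57] 5.38
560 540 [0.61 1.48 2.44] 45.45
```

The tilt is purely radial: joint 4 hit its upper limit at azimuth 26°. Hitting the same limit at the opposite azimuth should cancel it, so I'm swinging round at a safe height.

Call:
{"fn": "send_rows", "kwargs": {"plan": [[[-174, 45, -2], 45], [[-174, 45, -2], 45], [[-174, 45, -2], 45], [[-174, 45, -2], 45], [[-174, 45, -2], 45], [[-174, 45, -2], 45], [[-315, -85, -11], 90], [[-315, -85, -11], 90], [[-315, -85, -11], 90], [[-315, -85, -11], 90], [[-315, -85, -11], 90], [[-315, -85, -11], 90], [[-315, -85, -11], 90], [[-315, -85, -11], 90], [[-315, -85, -11], 90]]}}

```text
clock: 19.25
eef_pos: [109.0, -226.3, 344.9]
eef_rot: [-0.01, 0.996, 0.086, 0.023]
ft_force: [-0.3, 0.1, -3.1]
opening: 21.2
grasp_force: 52.2
```

```bash
python3 st.py;python3 - <<'E'
from h import *
p,M=tool();print([np.round(M.T@(np.array(t)-p),1) for t in((-80.2,-236.8,345),(-219.3,-120,345))])
E
```

```text
[-1.183 -0.251 -0.212  1.615  0.05   1.786] pitch err 0.0047 tcp [ 109.  -226.3  344.9] r 251.2 toolz [ 0.0446  0.0233 -0.9987] 100mm inward in tool: [-27.3 -96.2   0.2] lean rad/tan -0.0016 0.0503
[array([-188. ,  -22.3,   -8.8]), array([-304.9, -161.3,  -12.2])]
```

Call:
{"fn": "send_rows", "kwargs": {"plan": [[[-188, -22, -9], 45], [[-188, -22, -9], 45], [[-188, -22, -9], 45], [[-188, -22, -9], 45], [[-188, -22, -9], 45], [[-188, -22, -9], 45], [[-305, -161, -12], 87], [[-305, -161, -12], 87], [[-305, -161, -12], 87], [[-305, -161, -12], 87], [[-305, -161, -12], 87], [[-305, -161, -12], 87], [[-305, -161, -12], 87], [[-305, -161, -12], 87], [[-305, -161, -12], 87]]}}

```text
clock: 20.5
eef_pos: [-221.4, -121.8, 344.4]
eef_rot: [-0.023, 0.782, -0.622, 0.011]
ft_force: [-0.9, -0.7, -2.7]
opening: 21.3
grasp_force: 52.2
```

```bash
python3 st.py;python3 - <<'E'
from h import *
from kin import P,v
from scipy.optimize import least_squares
p,M=tool();r=np.hypot(*p[:2])
for z in(500,540,560,580,600,620):
    for pe in(.05,0.):
        q=least_squares(lambda q:(lambda e:[e.real,e.imag])(P(v,q[0],q[1],pe)-(r+1j*z)),[-.1,.3]).x;print(z,pe,round(np.pi/2+pe-q[0]+q[1],3))
print(np.round(M.T@np.array([0,0,100.]),1))
E
```

```text
[-2.641e+00 -2.110e-01 -1.870e-01  1.646e+00  2.000e-03  1.845e+00] pitch err 0.051 tcp [-221.4 -121.8  344.4] r 252.7 toolz [ 0.0457  0.0228 -0.9987] 100mm inward in tool: [-27.3 -96.1   5.1] lean rad/tan -0.051 0.0021
500 0.05 2.037
500 0.0 1.998
540 0.05 2.149
540 0.0 2.108
560 0.05 2.209
560 0.0 2.166
580 0.05 2.273
580 0.0 2.229
600 0.05 2.343
600 0.0 2.296
620 0.05 2.422
620 0.0 2.372
[ -1.2  -5.  -99.9]
```

Call:
{"fn": "send_rows", "kwargs": {"plan": [[[0, -2, -40], 0], [[-1, -4, -80], 0], [[-1, -6, -120], 0], [[-2, -8, -160], 0], [[-2, -10, -200], 0], [[-3, -12, -235], 0], [[-3, -12, -246], 0], [[-3, -12, -246], 0], [[-3, -12, -246], 0]]}}

```text
clock: 21.25
eef_pos: [-220.9, -122.0, 581.2]
eef_rot: [-0.021, 0.785, -0.619, 0.01]
ft_force: [-0.5, -0.5, -3.1]
opening: 21.0
grasp_force: 53.8
```

```bash
python3 st.py
```

```text
[-2.639e+00 -4.800e-02  6.020e-01  2.267e+00  2.000e-03  1.837e+00] pitch err 0.047 tcp [-220.9 -122.   581.2] r 252.3 toolz [ 0.0421  0.0209 -0.9989] 100mm inward in tool: [-26.5 -96.3   4.7] lean rad/tan -0.047 0.0021
```

Call:
{"fn": "send_rows", "kwargs": {"plan": [[[8, 29, -10], 0], [[16, 58, -20], 0], [[16, 58, -20], 0], [[16, 58, -20], 0]]}}

```text
clock: 21.58
eef_pos: [-273.8, -151.5, 583.1]
eef_rot: [-0.018, 0.785, -0.619, 0.009]
ft_force: [1.2, -0.5, -4.0]
opening: 21.0
grasp_force: 53.7
```

```bash
python3 st.py
```

```text
[-2.638e+00  5.600e-02  7.120e-01  2.267e+00  2.000e-03  1.838e+00] pitch err 0.0392 tcp [-273.8 -151.5  583.1] r 312.9 toolz [ 0.0352  0.0172 -0.9992] 100mm inward in tool: [-26.5 -96.3   3.9] lean rad/tan -0.0391 0.002
```

Call:
{"fn": "send_rows", "kwargs": {"plan": [[[0, -1, -30], 0], [[0, -2, -60], 0], [[0, -2, -60], 0], [[0, -2, -60], 0]]}}

```text
clock: 21.92
eef_pos: [-270.8, -150.5, 596.1]
eef_rot: [0.002, 0.786, -0.619, 0.0]
ft_force: [0.5, -0.2, -2.2]
opening: 21.0
grasp_force: 53.8
```

```bash
python3 st.py
```

```text
[-2.636e+00  3.700e-02  7.380e-01  2.267e+00  2.000e-03  1.839e+00] pitch err -0.0043 tcp [-270.8 -150.5  596.1] r 309.8 toolz [-0.0028 -0.0039 -1.    ] 100mm inward in tool: [-26.7 -96.4  -0.4] lean rad/tan 0.0043 0.002
```

Run:
```python
from h import *
p,M=tool();print([np.round(M.T@(np.array(t)-p),1) for t in((-219.3,-120,350),(-80.2,-236.8,350),(110.8,-224.1,350))]);go((0,0,0),1.4)
```

```text
[array([-18.3, -58.1, 245.8]), array([ 127.9, -165.9,  245.9]), array([ 160.3, -354.6,  245.3])]
tcp [-270.8 -150.5  596.1] tool-y angle -166.4 shift [ -84.6 -300.7  594.7] turn 12.2 q6 1.84
```

Call:
{"fn": "send_rows", "kwargs": {"plan": [[[-5, -15, 40], 0], [[-10, -30, 80], 0], [[-15, -45, 120], 0], [[-18, -58, 160], 0], [[-18, -58, 200], 0], [[-18, -58, 240], 0], [[128, -166, 246], -42], [[128, -166, 246], -42], [[128, -166, 246], -42], [[128, -166, 246], -42], [[128, -166, 246], -42], [[128, -166, 246], -42], [[160, -355, 246], -87], [[160, -355, 246], -87], [[160, -355, 246], -87], [[160, -355, 246], -87], [[160, -355, 246], -87], [[160, -355, 246], -87], [[160, -355, 246], -87]]}}

```text
clock: 23.5
eef_pos: [114.9, -222.5, 349.0]
eef_rot: [0.001, 1.0, -0.007, 0.001]
ft_force: [-0.2, -0.1, -3.2]
opening: 20.9
grasp_force: 53.7
```

```bash
python3 st.py
python3 - <<'E'
from h import *
p,M=tool();a=np.degrees(np.arctan2(M[1,1],M[0,1]));print([np.round(M.T@(np.array(t)-p),1) for t in((300,-100,345),(526.5,-33.5,240))],"yaw",a)
E
```

```text
[-1.094 -0.257 -0.204  1.621  0.     2.062] pitch err -0.0031 tcp [ 114.9 -222.5  349. ] r 250.4 toolz [ 0.0015 -0.0027 -1.    ] 100mm inward in tool: [-47.2 -88.2  -0.3] lean rad/tan 0.0031 0.0001
[array([ 183.3, -125.2,    4. ]), array([ 408.6, -195.3,  109.1])] yaw -90.83974270877104
```

Call:
{"fn": "send_rows", "kwargs": {"plan": [[[37, -25, 0], -7], [[73, -50, 0], -14], [[110, -75, 0], -21], [[146, -100, 0], -28], [[183, -125, 4], -35], [[220, -137, 15], -42], [[258, -149, 27], -49], [[295, -160, 50], -56], [[333, -172, 70], -63], [[370, -184, 90], -70], [[395, -192, 105], -77], [[408.5, -195, 109], -84], [[408.5, -195, 109], -91], [[408.5, -195, 109], -92.2], [[408.5, -195, 109], -92.2], [[408.5, -195, 109], -92.2]]}}

```text
clock: 24.83
eef_pos: [523.7, -40.5, 239.2]
eef_rot: [0.0, 0.704, 0.71, -0.001]
ft_force: [0.9, -0.7, -3.9]
opening: 20.9
grasp_force: 53.7
```

Run:
```python
from h import *
go((526.5,-33.5,182),1.4);p,M=tool();print(np.round(M,3))
f=ctrl.grab_frame("scene");P=cloud(f);x,y,z=[P[...,i] for i in range(3)]
m=(abs(x-527)<45)&(abs(y+34)<80)&(z>p[2]-113-8)&(z<p[2]-8);q=P[m];print(len(q),rect(q),np.percentile(q[:,2],[1]),p[2]-113)
b=q[q[:,2]<p[2]-113+14];print("base",rect(b))
# bottom edge of the base: lower envelope z vs y -> tilt
ys=np.arange(-80,12,8);e=[(yy,np.percentile(b[abs(b[:,1]-yy)<4][:,2],3)) for yy in ys if (abs(b[:,1]-yy)<4).sum()>5];print(np.round(e,1).tolist())
```

```text
tcp [523.7 -40.5 239.2] tool-y angle 0.5 shift [ 7.2  3.  57.2] turn -0.9 q6 1.49
[[-0.008  1.    -0.002]
 [ 1.     0.008 -0.003]
 [-0.003 -0.002 -1.   ]]
891 (array([523.6, -41.5]), 113.6, 39.7, -89.1) [128.44807866] 126.19988275092538
base (array([523.1, -41.4]), 113.4, 39.4, -89.9)
[[-80.0, 128.5], [-64.0, 129.7], [-56.0, 129.2], [-48.0, 129.3], [-40.0, 130.8], [-32.0, 127.9], [-24.0, 126.9], [-16.0, 128.1], [-8.0, 129.3], [0.0, 131.5], [8.0, 131.3]]
```

Call:
{"fn": "send_rows", "kwargs": {"plan": [[[8.5, 4, 20], -0.9], [[8.5, 4, 40], -0.9], [[8.5, 4, 52], -0.9], [[8.5, 4, 58], -0.9], [[8.5, 4, 60], -0.9], [[8.5, 4, 60], -0.9], [[8.5, 4, 60], -0.9], [[8.5, 4, 60], -0.9]]}}

```text
clock: 25.55
eef_pos: [528.5, -32.4, 180.4]
eef_rot: [0.001, 0.698, 0.716, -0.001]
ft_force: [-0.1, -0.5, -3.7]
opening: 20.9
grasp_force: 53.7
```

Call:
{"fn": "send_rows", "kwargs": {"plan": [[[0, 0, 0.7], 0], [[0, 0, 1.5], 0], [[0, 0, 1.5], 0], [[0, 0, 1.5], 0]]}}

```text
clock: 25.88
eef_pos: [528.0, -32.3, 177.9]
eef_rot: [0.001, 0.698, 0.716, -0.001]
ft_force: [-0.3, -0.1, -2.7]
opening: 21.1
grasp_force: 53.7
```

Call:
{"fn": "send_rows", "kwargs": {"plan": [[[0, 0, 0.7], 0], [[0, 0, 1.5], 0], [[0, 0, 2], 0], [[0, 0, 2], 0], [[0, 0, 2], 0], [[0, 0, 2], 0]], "grip_force": 25}}

```text
clock: 26.38
eef_pos: [528.4, -32.4, 177.1]
eef_rot: [0.001, 0.698, 0.716, -0.001]
ft_force: [-2.7, -0.6, 9.1]
opening: 21.2
grasp_force: 55.4
```

Call:
{"fn": "send_rows", "kwargs": {"plan": [[[3, 0, 0], 0], [[6, 0, -0.3], 0], [[9, 0, -0.4], 0], [[12, 0, -0.5], 0], [[12, 0, -0.5], 0], [[12, 0, -0.5], 0]], "fingers": -1, "grip_force": 20}}

```text
clock: 26.88
eef_pos: [528.4, -20.4, 177.0]
eef_rot: [0.002, 0.698, 0.716, -0.001]
ft_force: [-0.0, -3.9, 6.6]
opening: 20.4
grasp_force: 55.2
```

```bash
cat > look.py <<'E'
from h import *
import sys
p,M=tool();s=ctrl.get_state();print(np.round(p,1),np.round(s["ft_force"],1),np.round(s["ft_torque"],2),s["grasp_force"])
f=ctrl.grab_frame("scene");P=cloud(f);x,y,z=[P[...,i] for i in range(3)]
C=rot(f["rotation"]);q=np.array(f["K"])@(C.T@(np.array([540,p[1]-12,124])-f["position"]));u=q[:2]/q[2]
b,o=blobs(f,u,30);cv2.imwrite(f"pics/{sys.argv[1]}.png",b);print("crop origin",o,"x8")
# front (dial-side) face of the base: long edge direction in the y-z plane
m=(abs(x-528)<45)&(abs(y+30)<85)&(z>40)&(z<170)&(x>533);a=f["frame"].astype(int)
for d in ctrl.silhouettes("scene","gauge")[:1]:
    w=d["mask"]&m;Q=P[w];print("score",d["score"],len(Q),np.round(rect(Q[:,[1,2]])[3],1))
f=ctrl.grab_frame("wrist");P=cloud(f);x,y,z=[P[...,i] for i in range(3)]
m=(abs(x-527)<16)&(y>p[1]+20)&(y<45)&(z>50)&(z<85)
print("wrist base",m.sum());Q=P[m]
for lo in range(-15,40,5):
    r=Q[(Q[:,1]>=lo)&(Q[:,1]<lo+5)]
    if len(r)>10: print(lo+2.5,np.round(np.median(r[:,2]),1),end="; ")
E
python3 look.py r1
```

```text
[528.4 -20.4 177. ] [-0.  -3.9  6.6] [-1.01 -0.01  0.03] 55.210368633270264
crop origin (288, 186) x8
score 0.65 4 81.2
wrist base 804
2.5 74.5; 7.5 73.9; 12.5 73.5; 17.5 73.6; 22.5 73.4; 27.5 73.0;
```

View pics/r1.png

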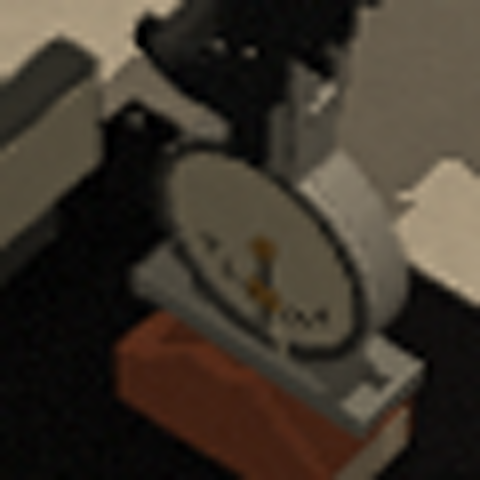

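The gauge has tilted only about 0.05 rad and slid a few mm, because the grip is still 55 N. I'll go back, let it rest on both crests by opening slightly, then regrip lightly.

Call:
{"fn": "send_rows", "kwargs": {"plan": [[[-4, 0, 0], 0], [[-8, 0, 0], 0], [[-12, 0, 0], 0], [[-16, 0, 0], 0], [[-20, 0, 0], 0], [[-20, 0, 0], 0]]}}

```text
clock: 27.53
eef_pos: [528.4, -40.6, 176.5]
eef_rot: [0.001, 0.698, 0.716, -0.001]
ft_force: [-1.0, 2.3, 5.4]
opening: 21.1
grasp_force: 55.1
```

Call:
{"fn": "send_rows", "kwargs": {"plan": [[[0, 0, 0], 0], [[0, 0, 0], 0], [[0, 0, 0], 0], [[0, 0, 0], 0], [[0, 0, 0], 0], [[0, 0, 0], 0]], "fingers": -0.42, "grip_force": 20}}

```text
clock: 28.03
eef_pos: [528.2, -40.3, 176.2]
eef_rot: [0.001, 0.698, 0.716, -0.001]
ft_force: [0.8, 0.6, 0.4]
opening: 24.8
grasp_force: 0.0
```

```bash
python3 look.py r2
```

```text
[528.2 -40.3 176.2] [0.8 0.6 0.4] [ 0.07 -0.    0.01] 0.0
crop origin (282, 182) x8
score 0.9 295 -89.7
wrist base 1146
-12.5 55.3; -7.5 51.6;
```

View pics/r2.png

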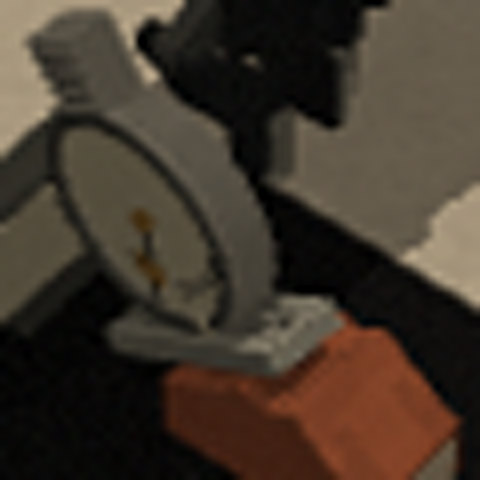

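The gauge tipped over the -y crest when released: its block is at crop (90,50), away from the fingers. I'll raise the hand clear, let the gauge settle, and measure where it ends up.

Call:
{"fn": "send_rows", "kwargs": {"plan": [[[0, 0, -20], 0], [[5, 0, -60], 0], [[10, 0, -100], 0], [[20, 0, -120], 0], [[20, 0, -120], 0], [[20, 0, -120], 0], [[20, 0, -120], 0], [[20, 0, -120], 0], [[20, 0, -120], 0], [[20, 0, -120], 0]]}}

```text
clock: 29.02
eef_pos: [527.4, -20.2, 295.3]
eef_rot: [0.0, 0.698, 0.716, -0.002]
ft_force: [-0.5, 0.2, 0.7]
opening: 25.2
grasp_force: 0.0
```

Run:
```python
from h import *
p,M=tool();print(np.round(p,1))
s=ctrl.grab_frame("scene");w=ctrl.grab_frame("wrist");t=ctrl.grab_frame("top")
cv2.imwrite("pics/m1.png",np.hstack([cv2.resize(s["frame"][150:300,230:400],(450,397),interpolation=cv2.INTER_CUBIC),cv2.resize(t["frame"][205:305,270:400],(345,265),interpolation=cv2.INTER_CUBIC).copy() if 0 else cv2.resize(t["frame"][205:305,290:380],(345,397),interpolation=cv2.INTER_CUBIC)]))
P=cloud(s)
for n,f in(("scene",s),("top",t)):
    P=cloud(f)
    for d in ctrl.silhouettes(n,"gauge")[:2]+ctrl.silhouettes(n,"sample")[:1]:
        q=P[d["mask"]];q=q[~np.isnan(q[:,0])];print(n,round(d["score"],2),np.round(np.percentile(q,[2,50,98],axis=0)).tolist())
```

```text
[527.4 -20.2 295.3]
scene 0.86 [[517.0, -152.0, 32.0], [533.0, -101.0, 100.0], [546.0, -34.0, 164.0]]
scene 0.56 [[501.0, -77.0, 8.0], [543.0, -14.0, 42.0], [555.0, 18.0, 65.0]]
```

View pics/m1.png

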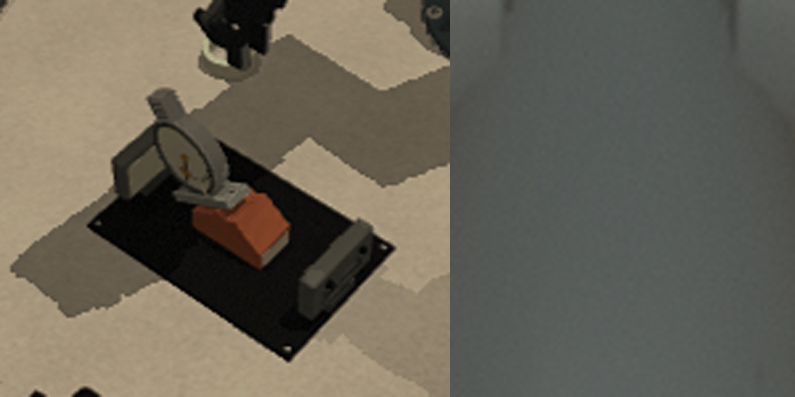

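The gauge is leaning stably: the disc rests on the far lamp's top edge, about (165,140) in the left panel, and the base is on the brick's slope. The brick hasn't moved, so I'm measuring the block for a regrasp.

Run:
```python
from h import *
for n in("wrist","scene"):
    f=ctrl.grab_frame(n);P=cloud(f);x,y,z=[P[...,i] for i in range(3)]
    g=(abs(x-528)<30)&(y<-85)&(y>-190)&(z>92)&(z<200);Q=P[g];print(n,len(Q))
    if len(Q)<30: continue
    b=Q[Q[:,2]>135];print(" block",len(b),np.round(np.percentile(b,[2,50,98],axis=0),1).tolist() if len(b)>10 else 0)
    if len(b)>10: print(" xy rect",rect(b)," yz rect",rect(b[:,[1,2]]))
    print(" all yz rect",rect(Q[:,[1,2]]))
    k=(abs(x-528)<30)&(y<0)&(y>-90)&(z>60)&(z<100);B=P[k]
    for yy in range(-90,0,6):
        r=B[abs(B[:,1]-yy)<3]
        if len(r)>8: print((yy,round(float(np.median(r[:,2])),1)),end=" ")
    br=(abs(x-527)<60)&(abs(y+34)<60)&(z>20)&(z<60);print("\n brick",rect(P[br]))
```

```text
wrist 2639
 block 2525 [[515.8, -160.2, 136.0], [527.7, -124.1, 142.2], [540.3, -86.7, 165.2]]
 xy rect (array([ 527.9, -124.3]), 79.5, 24.1, 85.8)  yz rect (array([-124.4,  150.8]), 79.6, 31.3, -1.8)
 all yz rect (array([-124.3,  130.2]), 78.8, 74.5, 1.6)
(-78, 82.2) (-72, 74.9) (-66, 63.2) (-60, 68.2) (-54, 70.2) (-48, 73.9) (-42, 78.3) (-36, 80.9) (-30, 75.6) (-24, 61.5) (-18, 62.0) 
 brick (array([526.5, -38.5]), 110.1, 54.0, -88.7)
scene 343
 block 218 [[515.0, -158.5, 136.0], [530.4, -127.4, 145.9], [540.5, -87.4, 166.8]]
 xy rect (array([ 527.1, -123.7]), 79.1, 27.0, 83.9)  yz rect (array([-124.4,  142.8]), 77.3, 32.5, -25.7)
 all yz rect (array([-124.6,  130.2]), 79.4, 75.0, -0.9)
(-84, 77.9) (-78, 77.5) (-66, 68.3) (-60, 82.2) (-54, 73.0) (-48, 75.8) (-42, 76.0) (-36, 79.2) (-30, 78.5) (-24, 62.7) (-18, 64.5) 
 brick (array([527.1, -37.7]), 113.5, 61.3, -86.5)
```

Call:
{"fn": "send_rows", "kwargs": {"plan": [[[-40, -1, 0], 2], [[-80, -2, 0], 4], [[-115, -2.3, 10], 5.5], [[-122, -2.3, 40], 5.5], [[-122, -2.3, 75], 5.5], [[-122, -2.3, 110], 5.5], [[-122, -2.3, 140], 5.5], [[-122, -2.3, 160], 5.5], [[-122, -2.3, 171], 5.5], [[-122, -2.3, 171], 5.5], [[-122, -2.3, 171], 5.5]], "fingers": 1, "grip_force": 20}}

```text
clock: 30.38
eef_pos: [528.5, -142.4, 125.5]
eef_rot: [0.0, 0.731, 0.682, -0.001]
ft_force: [0.5, 0.6, 1.1]
opening: 85.5
grasp_force: 0.0
```

Call:
{"fn": "send_rows", "kwargs": {"plan": [[[0, 0, 0], 0], [[0, 0, 0], 0], [[0, 0, 0], 0], [[0, 0, 0], 0], [[0, 0, 0], 0], [[0, 0, 0], 0], [[0, 0, 0], 0], [[0, 0, 0], 0], [[0, 0, 0], 0], [[0, 0, 0], 0], [[0, 0, 0], 0], [[0, 0, 0], 0]], "fingers": -1, "grip_force": 20}}

```text
clock: 31.38
eef_pos: [528.7, -142.5, 125.9]
eef_rot: [0.001, 0.731, 0.682, -0.001]
ft_force: [-1.1, -1.4, 5.2]
opening: 21.6
grasp_force: 20.3
```

Call:
{"fn": "send_rows", "kwargs": {"plan": [[[4, 0, -8], 0], [[12, 0, -25], 0], [[25, 0, -45], 0], [[40, 0, -65], 0], [[60, 0, -85], 0], [[80, 0, -105], -2], [[100, 0, -120], -5], [[108, 0, -125], -5.5], [[108, 0, -125], -5.5], [[108, 0, -125], -5.5], [[108, 0, -125], -5.5], [[108, 0, -125], -5.5], [[108, 0, -125], -5.5]]}}

```text
clock: 32.47
eef_pos: [535.8, -35.1, 249.5]
eef_rot: [0.0, 0.698, 0.716, -0.002]
ft_force: [1.2, 0.2, -2.7]
opening: 21.7
grasp_force: 20.1
```

```bash
cat > pose.py <<'E'
from h import *
from scipy.optimize import least_squares
def gauge_yz(n="scene"):
    """tilt and origin of the gauge in y-z from the outline of its dial side: fit disc circle + base"""
    p,M=tool();f=ctrl.grab_frame(n);P=cloud(f)
    d=ctrl.silhouettes(n,"gauge")[0];q=P[d["mask"]];q=q[~np.isnan(q[:,0])]
    q=q[(abs(q[:,0]-528)<32)&(q[:,2]>40)&(q[:,2]<p[2]+45)&(abs(q[:,1]-p[1])<120)]
    return p,M,f,q
if __name__=="__main__":
    p,M,f,q=gauge_yz();print("tcp",np.round(p,1),"toolz",np.round(M[:,2],3),len(q))
    b=q[q[:,0]>538]   # base strip in front of the disc
    print("base front",len(b),rect(b[:,[1,2]]) if len(b)>5 else 0)
    if len(b)>8:
        k=np.polyfit(b[:,1],b[:,2],1);print("slope",k[0],"ends y",b[:,1].min(),b[:,1].max(),"z at mid",np.polyval(k,(b[:,1].min()+b[:,1].max())/2))
    s=f["frame"];C=rot(f["rotation"]);u=np.array(f["K"])@(C.T@(p-[0,0,50]-f["position"]));u=u[:2]/u[2];im,o=blobs(f,u,38)
    cv2.imwrite("pics/pz.png",im);print(o)
    f=ctrl.grab_frame("wrist");P=cloud(f);x,y,z=[P[...,i] for i in range(3)]
    br=(abs(x-527)<60)&(z>25)&(z<45)&(abs(y+34)<90);print("brick slopes",rect(P[br]),len(P[br]))
E
python3 pose.py
```

```text
tcp [535.8 -35.1 249.5] toolz [-0.002 -0.003 -1.   ] 1093
base front 808 (array([ -4.6, 224.9]), 138.0, 112.1, -57.8)
slope -0.1184339356941858 ends y -51.72821241326187 75.84863224354547 z at mid 210.2612553935432
(279, 158)
brick slopes (array([503.6, -34.4]), 100.9, 7.7, -88.2) 260
```

View pics/pz.png

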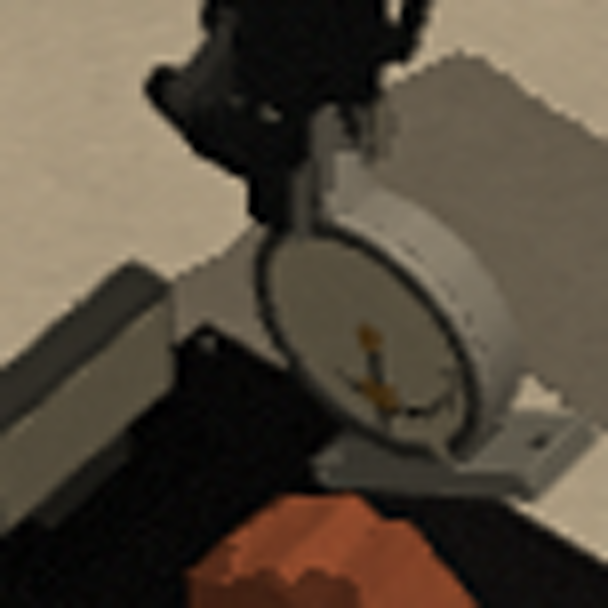

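The gauge is gripped again but tilted about 0.5 rad, top towards -y. I'll straighten it against bare bench beside the board at x≈340, pivoting it flat about its base edge under a light grip.

Call:
{"fn": "send_rows", "kwargs": {"plan": [[[1, -40, 0], 0], [[2, -80, 0], 0], [[3, -120, 0], 0], [[4, -160, 20], 0], [[5, -190, 55], 0], [[5, -196, 90], 0], [[5, -196, 115], 0], [[5, -196, 125], 0], [[5, -196, 128], 0], [[5, -196, 130], 0], [[5, -196, 130], 0]]}}

```text
clock: 33.53
eef_pos: [340.7, -35.0, 120.9]
eef_rot: [0.001, 0.698, 0.716, -0.001]
ft_force: [0.7, -0.1, -3.4]
opening: 21.7
grasp_force: 21.2
```

Call:
{"fn": "send_rows", "kwargs": {"plan": [[[0, 0, 1], 0], [[0, 0, 2], 0], [[0, 0, 3], 0], [[0, 0, 3], 0]]}}

```text
clock: 33.87
eef_pos: [340.3, -34.9, 117.6]
eef_rot: [0.001, 0.698, 0.716, -0.001]
ft_force: [0.6, 0.3, -2.7]
opening: 21.8
grasp_force: 21.2
```

Call:
{"fn": "send_rows", "kwargs": {"plan": [[[0, 0, 1], 0], [[0, 0, 2], 0], [[0, 0, 3], 0], [[0, 0, 3], 0]]}}

```text
clock: 34.2
eef_pos: [340.7, -35.1, 115.4]
eef_rot: [0.001, 0.698, 0.716, -0.001]
ft_force: [-2.6, -0.7, 12.7]
opening: 21.6
grasp_force: 23.4
```

Run:
```python
from h import *
p,M=tool();print(p)
for n in("scene","top"):
    f=ctrl.grab_frame(n);P=cloud(f);x,y,z=[P[...,i] for i in range(3)]
    m=(abs(x-342)<32)&(y>-110)&(y<110)&(z>6)&(z<p[2]-10);q=P[m];print(n,len(q))
    b=q[q[:,0]>(354 if n=="scene" else 330)]
    for yy in range(-50,90,10):
        r=b[abs(b[:,1]-yy)<5]
        if len(r)>4: print((yy,np.round(np.percentile(r[:,2],[3,50,97])).tolist()),end=" ")
```

```text
[340.66269311 -35.14035927 115.36231407]
scene 657
(-40, [12.0, 68.0, 97.0]) (-20, [7.0, 13.0, 40.0]) (-10, [7.0, 17.0, 40.0]) (0, [16.0, 21.0, 25.0]) (10, [10.0, 26.0, 30.0]) (20, [28.0, 33.0, 39.0]) (30, [32.0, 39.0, 52.0]) (40, [16.0, 43.0, 50.0]) (50, [47.0, 52.0, 58.0]) (60, [51.0, 57.0, 63.0]) top 209
(40, [48.0, 97.0, 104.0]) (50, [50.0, 57.0, 83.0]) (60, [56.0, 62.0, 68.0]) (70, [58.0, 64.0, 69.0])
```

Call:
{"fn": "send_rows", "kwargs": {"plan": [[[4, 0, 0], 0], [[8, 0, 0], 0], [[12, 0, 0], 0], [[16, 0, 0], 0], [[20, 0, 0], 0], [[25, 0, 0], 0], [[30, 0, 0], 0], [[30, 0, 0], 0]]}}

```text
clock: 34.97
eef_pos: [339.4, -4.4, 114.5]
eef_rot: [0.001, 0.697, 0.717, -0.001]
ft_force: [-0.9, -0.5, 3.0]
opening: 22.2
grasp_force: 23.0
```

Call:
{"fn": "send_rows", "kwargs": {"plan": [[[5, 0, 1], 0], [[10, 0, 2], 0], [[15, 0, 3], 0], [[20, 0, 4], 0], [[25, 0, 5.5], 0], [[30, 0, 7], 0], [[35, 0, 8.5], 0], [[35, 0, 8.5], 0]]}}

```text
clock: 35.63
eef_pos: [338.3, 30.8, 105.5]
eef_rot: [0.001, 0.697, 0.717, -0.001]
ft_force: [0.0, -0.1, -0.5]
opening: 21.5
grasp_force: 23.7
```

```bash
cat > tilt.py <<'E'
from h import *
p,M=tool();print(np.round(p,1),np.round(ctrl.get_state()["ft_force"],1))
f=ctrl.grab_frame("scene");P=cloud(f);x,y,z=[P[...,i] for i in range(3)]
m=(x>p[0]+14)&(x<p[0]+30)&(abs(y-p[1])<110)&(z>4)&(z<p[2]-50);b=P[m]
for yy in range(-90,91,10):
    r=b[abs(b[:,1]-p[1]-yy)<5]
    if len(r)>4: print((round(float(p[1]+yy)),np.round(np.percentile(r[:,2],[3,50])).tolist()),end=" ")
E
python3 tilt.py
```

```text
[338.3  30.8 105.5] [ 0.  -0.1 -0.5]
(-19, [5.0, 6.0]) (-9, [6.0, 12.0]) (1, [9.0, 14.0]) (11, [6.0, 12.0]) (21, [6.0, 18.0]) (31, [6.0, 11.0]) (41, [5.0, 12.0]) (51, [9.0, 15.0]) (61, [9.0, 17.0]) (71, [10.0, 18.0]) (81, [4.0, 14.0]) (91, [7.0, 17.0]) (101, [4.0, 5.0])
```

Call:
{"fn": "send_rows", "kwargs": {"plan": [[[2, 0, 1], 0], [[4, 0, 2], 0], [[6, 0, 3], 0], [[6, 0, 3], 0], [[6, 0, 3], 0]]}}

```text
clock: 36.1
eef_pos: [338.3, 36.4, 102.9]
eef_rot: [0.001, 0.698, 0.716, -0.001]
ft_force: [-0.1, 2.4, 4.6]
opening: 21.9
grasp_force: 24.3
```

```bash
python3 tilt.py
python3 - <<'E'
from h import *
p,M=tool()
for n in("scene","top"):
    f=ctrl.grab_frame(n);P=cloud(f);x,y,z=[P[...,i] for i in range(3)]
    m=(abs(x-p[0])<24)&(abs(y-p[1])<90)&(z>6)&(z<22);print(n,m.sum(),rect(P[m]),np.percentile(P[m][:,1],[1,99]).round(1))
go((527.5,-32,260),1.4)
E
```

```text
[338.3  36.4 102.9] [-0.1  2.4  4.6]
(-14, [4.0, 11.0]) (-4, [6.0, 12.0]) (6, [5.0, 9.0]) (16, [6.0, 11.0]) (26, [5.0, 13.0]) (36, [6.0, 10.0]) (46, [5.0, 13.0]) (56, [4.0, 11.0]) (66, [5.0, 11.0]) (76, [5.0, 11.0]) (86, [5.0, 13.0]) scene 220 (array([339.1,  24.4]), 146.8, 41.8, -89.5) [-28.5  92.5]Traceback (most recent call last):
  File "<stdin>", line 5, in <module>
    return _quantile_unchecked(
        a, q, axis, out, overwrite_input, method, keepdims, weights)
    return _ureduce(a,
                    func=_quantile_ureduce_func,
    ...<5 lines>...
                    overwrite_input=overwrite_input,
                    method=method)
    r = func(a, **kwargs)
    result = _quantile(arr,
                       quantiles=q,
    ...<2 lines>...
                       out=out,
                       weights=wgt)
    slices_having_nans = np.isnan(arr[-1, ...])
                                  ~~~^^^^^^^^^
IndexError: index -1 is out of bounds for axis 0 with size 0
```

Call:
{"fn": "send_rows", "kwargs": {"plan": [[[0, 0, -30], 0], [[0, 0, -65], 0], [[-5, 10, -100], 0], [[-15, 40, -125], 0], [[-30, 75, -127], 0], [[-44, 112, -127], 0], [[-58, 148, -127], 0], [[-70, 178, -127], 0], [[-73, 187, -127], 0], [[-73, 187, -127], 0], [[-73, 187, -127], 0], [[-73, 187, -127], 0]]}}

```text
clock: 37.25
eef_pos: [525.6, -31.4, 229.3]
eef_rot: [-0.0, 0.698, 0.716, -0.002]
ft_force: [0.8, 1.0, -2.2]
opening: 21.8
grasp_force: 23.3
```

Run:
```python
from h import *
go((527.5,-32,170),1.4);p,M=tool()
f=ctrl.grab_frame("scene");P=cloud(f);x,y,z=[P[...,i] for i in range(3)]
m=(abs(x-527)<45)&(abs(y+34)<80)&(z>p[2]-113)&(z<p[2]-8);q=P[m];b=q[q[:,2]<p[2]-103+14];print("base",rect(b))
b=b[b[:,0]>p[0]+12];print("slope",np.polyfit(b[:,1],b[:,2],1))
f=ctrl.grab_frame("wrist");P=cloud(f);x,y,z=[P[...,i] for i in range(3)]
m=(abs(x-527)<45)&(y>-5)&(y<20)&(z>25)&(z<62);q=P[m]
for yy in range(-5,22,3):
    r=q[abs(q[:,1]-yy)<1.5]
    if len(r)>5: print((yy,np.round(np.median(r[:,2]),1),np.percentile(r[:,0],[1,99]).round(1)),end=" ")
```

```text
tcp [525.6 -31.4 229.3] tool-y angle 1.5 shift [-0.5  2.  59.3] turn 0.1 q6 1.49
base (array([525.5, -30.6]), 112.6, 40.6, -89.0)
slope [9.92423199e-03 1.35372674e+02]
(-5, np.float64(47.8), array([498.7, 552. ])) (-2, np.float64(46.8), array([498.6, 552.1])) (1, np.float64(44.0), array([498.4, 552.1])) (4, np.float64(41.8), array([499.1, 552.2])) (7, np.float64(39.9), array([498.9, 552.2])) (10, np.float64(37.4), array([498.6, 552.1]))
```

Call:
{"fn": "send_rows", "kwargs": {"plan": [[[-1, 2, 25], 0], [[-1, 2, 45], 0], [[-1, 2, 55], 0], [[-1, 2, 59], 0], [[-1, 2, 61], 0], [[-1, 2, 61], 0], [[-1, 2, 61], 0]]}}

```text
clock: 37.93
eef_pos: [529.5, -32.7, 169.8]
eef_rot: [0.001, 0.698, 0.716, -0.001]
ft_force: [-0.9, -0.3, -2.7]
opening: 21.6
grasp_force: 23.3
```

Call:
{"fn": "send_rows", "kwargs": {"plan": [[[0, 0, 1], 0], [[0, 0, 2], 0], [[0, 0, 2.5], 0], [[0, 0, 2.5], 0]]}}

```text
clock: 38.27
eef_pos: [529.1, -32.8, 166.4]
eef_rot: [0.001, 0.698, 0.716, -0.001]
ft_force: [-0.3, 0.5, -3.2]
opening: 21.9
grasp_force: 23.3
```

Call:
{"fn": "send_rows", "kwargs": {"plan": [[[0, 0, 1], 0], [[0, 0, 2], 0], [[0, 0, 2.5], 0], [[0, 0, 2.5], 0]]}}

```text
clock: 38.6
eef_pos: [529.4, -32.9, 165.2]
eef_rot: [0.001, 0.698, 0.716, -0.001]
ft_force: [-2.9, -0.7, 10.4]
opening: 21.4
grasp_force: 25.1
```

Call:
{"fn": "send_rows", "kwargs": {"plan": [[[0, 0, 1], 0], [[0, 0, 1], 0], [[0, 0, 1], 0]]}}

```text
clock: 38.85
eef_pos: [529.7, -33.1, 165.0]
eef_rot: [0.002, 0.698, 0.716, -0.0]
ft_force: [-4.1, -1.6, 16.9]
opening: 21.8
grasp_force: 25.9
```

Call:
{"fn": "send_rows", "kwargs": {"plan": [[[3, 0, -0.2], 0], [[6, 0, -0.3], 0], [[9, 0, -0.5], 0], [[12, 0, -0.6], 0], [[15, 0, -0.6], 0], [[18, 0, -0.5], 0], [[21, 0, -0.3], 0], [[24, 0, -0.1], 0], [[24, 0, -0.1], 0]]}}

```text
clock: 39.6
eef_pos: [528.9, -8.8, 164.1]
eef_rot: [0.002, 0.698, 0.716, -0.001]
ft_force: [-2.0, -1.3, 6.5]
opening: 21.9
grasp_force: 24.7
```

```bash
cat > chk.py <<'E'
from h import *
from scipy.ndimage import median_filter
p,M=tool();s=ctrl.get_state();print(np.round(p,1),"F",np.round(s["ft_force"],1),"grip",round(s["grasp_force"],1))
f=ctrl.grab_frame("scene");P=cloud(f);x,y,z=[P[...,i] for i in range(3)]
m=(x>p[0]+13)&(x<p[0]+26)&(abs(y+30)<75)&(z>40)&(z<105);b=P[m]
for yy in range(-95,45,10):
    r=b[abs(b[:,1]-yy)<5]
    if len(r)>4: print((yy,np.round(np.percentile(r[:,2],[5,50,95])).tolist()),end=" ")
f2=ctrl.grab_frame("wrist");Q=cloud(f2);x,y,z=[Q[...,i] for i in range(3)]
m=(abs(x-527)<15)&(y>p[1]+15)&(y<60)&(z>45)&(z<90);q=Q[m];print("\nwrist",m.sum())
k=q[(q[:,2]>55)];
for yy in range(-20,45,4):
    r=q[abs(q[:,1]-yy)<2]
    if len(r)>8: print((yy,round(float(np.median(r[:,2])),1)),end=" ")
np.savez("pics/last.npz",frame=f["frame"],K=f["K"],position=f["position"],rotation=rot(f["rotation"]),p=p,M=M)
E
python3 chk.py
```

```text
[528.9  -8.8 164.1] F [-2.  -1.3  6.5] grip 24.7
(-85, [81.0, 87.0, 87.0]) (-75, [43.0, 82.0, 88.0]) (-65, [42.0, 76.0, 91.0]) (-55, [44.0, 77.0, 101.0]) (-45, [42.0, 65.0, 94.0]) (-35, [45.0, 60.0, 84.0]) (-25, [43.0, 64.0, 84.0]) (-15, [45.0, 59.0, 77.0]) (-5, [43.0, 54.0, 78.0]) (5, [41.0, 48.0, 74.0]) (15, [41.0, 71.0, 97.0]) (25, [59.0, 69.0, 72.0]) 
wrist 477
(12, 70.3) (16, 69.1) (20, 68.6) (24, 67.7)
```

Call:
{"fn": "send_rows", "kwargs": {"plan": [[[2, 0, 0.2], 0], [[4, 0, 0.5], 0], [[6, 0, 0.8], 0], [[8, 0, 1.1], 0], [[8, 0, 1.1], 0], [[8, 0, 1.1], 0], [[8, 0, 1.1], 0], [[8, 0, 1.1], 0], [[8, 0, 1.1], 0], [[8, 0, 1.1], 0], [[8, 0, 1.1], 0], [[8, 0, 1.1], 0], [[8, 0, 1.1], 0], [[8, 0, 1.1], 0], [[8, 0, 1.1], 0], [[8, 0, 1.1], 0], [[8, 0, 1.1], 0], [[8, 0, 1.1], 0]]}}

```text
clock: 41.2
eef_pos: [528.7, -1.0, 162.8]
eef_rot: [0.001, 0.698, 0.716, -0.001]
ft_force: [-2.1, -0.4, 6.4]
opening: 21.3
grasp_force: 24.6
```

```bash
python3 chk.py
cat > dialv.py <<'E'
from h import *
import sys
d=np.load("pics/last.npz");f={k:d[k] for k in d.files};p=f["p"];th=float(sys.argv[1])
# rectify the dial plane: gauge axes in the world, th = lean towards +y
M=f["M"];gx=M[:,1];gx=gx/np.linalg.norm(gx);z0=np.array([0,0,1.]);y0=np.cross(z0,gx);y0/=np.linalg.norm(y0);z0=np.cross(gx,y0)
C=rot(f["rotation"]);pv=lambda w:(lambda q:q[:2]/q[2])(f["K"]@(C.T@(w-f["position"])))
g=p+np.array([0,0,19]);gz=np.sin(th)*y0+np.cos(th)*z0;gy=np.cos(th)*y0-np.sin(th)*z0
c=g-(122-60)*gz+12*gx+np.array([2.,1.7,3])   # scene bias allowance
h=52;S=6
src=np.float32([pv(c+a*gy+b*gz) for a,b in((-h,h),(h,h),(h,-h),(-h,-h))])
im=cv2.warpPerspective(f["frame"],cv2.getPerspectiveTransform(src,np.float32([[0,0],[2*h*S,0],[2*h*S,2*h*S],[0,2*h*S]])),(2*h*S,2*h*S),flags=cv2.INTER_CUBIC)
im=cv2.convertScaleAbs(im,alpha=1.8);cv2.imwrite(f"pics/{sys.argv[2]}.png",im[:600,:]);print("scale px/mm",S,"centre",h*S)
E
python3 dialv.py 0.27 d1
```

```text
[528.7  -1.  162.8] F [-2.1 -0.4  6.4] grip 24.6
(-75, [41.0, 84.0, 92.0]) (-65, [43.0, 81.0, 90.0]) (-55, [45.0, 77.0, 95.0]) (-45, [44.0, 64.0, 90.0]) (-35, [45.0, 60.0, 81.0]) (-25, [44.0, 62.0, 86.0]) (-15, [48.0, 63.0, 86.0]) (-5, [44.0, 56.0, 75.0]) (5, [42.0, 47.0, 72.0]) (15, [41.0, 67.0, 73.0]) (25, [62.0, 68.0, 92.0]) 
wrist 269
(16, 67.1) (20, 66.0) (24, 65.1) scale px/mm 6 centre 312
```

View pics/d1.png

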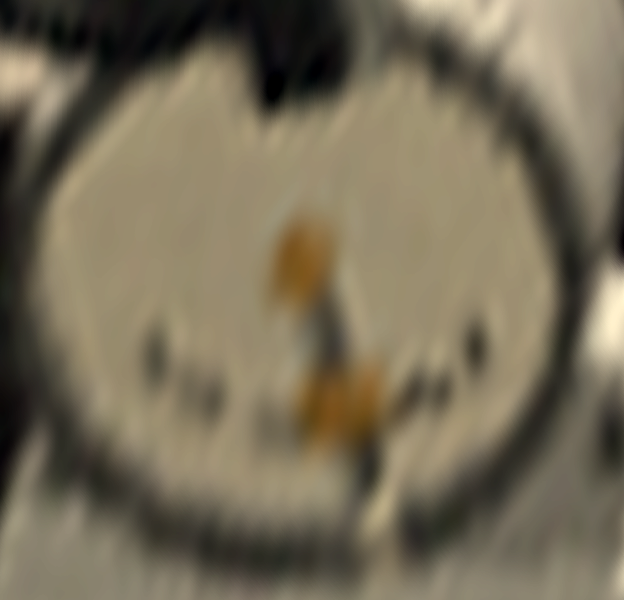

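The rectified dial shows the hub at (302,260), bob at (342,402), tip at about (368,475) and the white mark at about (382,520), so pointer and mark nearly line up. I'll fit it to sub-pixel accuracy.

```bash
cat > fit.py <<'E'
import cv2,numpy as np,sys
from scipy.optimize import least_squares
im=cv2.imread(f"pics/{sys.argv[1]}.png").astype(float);g=im.mean(-1);S=6
def samp(x,y): return cv2.remap(g.astype(np.float32),np.float32(x),np.float32(y),cv2.INTER_LINEAR)
# ring inner edge (bright->dark going out) along rays away from gripper/mark
A=np.r_[np.arange(-1.7,-.15,.05),np.arange(.55,1.7,.05)];c=np.array([302.,262.]);
for _ in range(4):
    r=np.arange(215,300,.5);pts=[]
    for a in A:
        v=samp((c[0]+r*np.sin(a))[None],(c[1]+r*np.cos(a))[None])[0];v=cv2.GaussianBlur(v[None],(0,0),4)[0]
        k=np.gradient(v)[8:110].argmin()+8;pts.append([c[0]+r[k]*np.sin(a),c[1]+r[k]*np.cos(a)])
    pts=np.array(pts);s=least_squares(lambda q:np.hypot(pts[:,0]-q[0],pts[:,1]-q[1])-q[2],[*c,255],loss="soft_l1",f_scale=4);c=s.x[:2]
print("ring centre",s.x.round(1),"rms",np.sqrt(np.mean(s.fun**2)).round(1))
o=(im[...,2]-im[...,0]-70).clip(0);Y,X=np.mgrid[:g.shape[0],:g.shape[1]]
cen=lambda m:np.array([(o*m*X).sum()/(o*m).sum(),(o*m*Y).sum()/(o*m).sum()])
near=(abs(X-310)<110);hub=cen(near&(Y>190)&(Y<320));bob=cen(near&(Y>=345)&(Y<450));print("hub",hub.round(1),"bob",bob.round(1),"hub-bob angle",np.arctan2(*(bob-hub)).round(3))
a=np.arange(0.0,.65,.005)
for nm,ctr in(("ring",c),("hub",hub)):
    for lo,hi in((258,285),(205,228)):
        R=np.arange(lo,hi,2.)[:,None];v=samp(ctr[0]+R*np.sin(a),ctr[1]+R*np.cos(a)).mean(0)
        w=(v-np.percentile(v,50)).clip(0) if lo>250 else (np.percentile(v,60)-v).clip(0)
        k=w.argmax();m=abs(a-a[k])<.09;print(nm,"mark" if lo>250 else "needle",(a[m]*w[m]).sum()/w[m].sum(),"peak",a[k],w[k].round(0))
E
python3 fit.py d1
```

```text
ring centre [299.4 272.2 259.3] rms 5.3
hub [301.4 263.8] bob [343.4 405. ] hub-bob angle 0.289
ring mark 0.2911732277636085 peak 0.295 59.0
ring needle 0.3170389697496749 peak 0.32 87.0
hub mark 0.2846869353039197 peak 0.29 59.0
hub needle 0.31029105215887626 peak 0.315 92.0
```

```bash
cat > s1rect.py <<'E'
from h import *
d=np.load("pics/last.npz");K,C,pos=d["K"],d["rotation"],d["position"]
im=cv2.imread("pics/s1.png");p=np.array([598.9,299.4,471.6]);gx=np.array([.919,.392,.051]);gx/=np.linalg.norm(gx);gz=np.array([-.045,-.023,.999]);gy=np.cross(gz,gx);gz=np.cross(gx,gy)
pv=lambda w:((lambda q:q[:2]/q[2])(K@(C.T@(w-pos)))-[367,166]+.5)*6-.5
c=p-53*gz+12*gx+3.5*gz;h=52;S=6
src=np.float32([pv(c+a*gy+b*gz) for a,b in((-h,h),(h,h),(h,-h),(-h,-h))])
o=cv2.warpPerspective(im,cv2.getPerspectiveTransform(src,np.float32([[0,0],[624,0],[624,624],[0,624]])),(624,624),flags=cv2.INTER_CUBIC)
cv2.imwrite("pics/s1r.png",cv2.convertScaleAbs(o,alpha=1.8)[:600])
E
python3 s1rect.py; sed 's/near=(abs(X-310)<110)/near=(abs(X-310)<110)/; s/np.arange(0.0,.65,.005)/np.arange(-.35,.65,.005)/' fit.py > fit2.py; python3 fit2.py s1r
```

```text
ring centre [308.4 224.3 243.3] rms 13.4
hub [313.9 302.5] bob [311.  443.1] hub-bob angle -0.021
ring mark -0.2985381110872467 peak -0.29999999999999993 35.0
ring needle 0.010441794744609833 peak 0.010000000000000342 79.0
hub mark 0.2530582687860445 peak 0.26000000000000056 40.0
hub needle -0.005455922621143567 peak -0.009999999999999676 104.0
```

View pics/s1r.png

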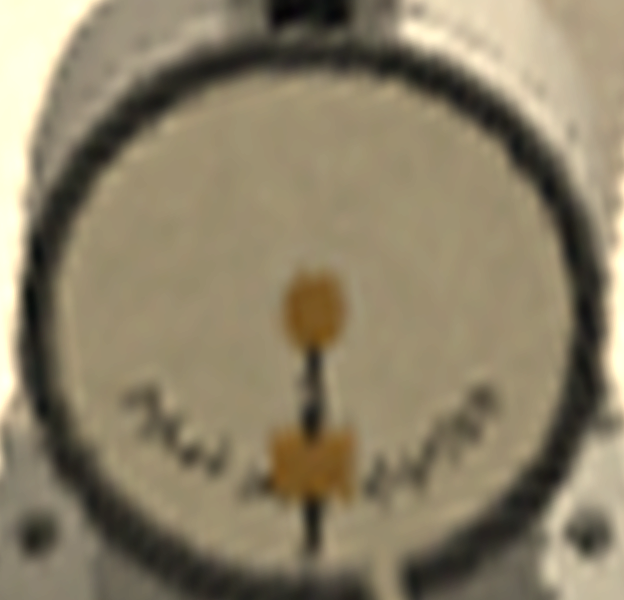

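The close view puts the index near 0.27, and the gauge tilt is now about 0.255 from three estimates. I'll rock it slightly further and recheck.

Call:
{"fn": "send_rows", "kwargs": {"plan": [[[1.3, 0, 0.2], 0], [[1.3, 0, 0.2], 0], [[1.3, 0, 0.2], 0], [[1.3, 0, 0.2], 0], [[1.3, 0, 0.2], 0], [[1.3, 0, 0.2], 0], [[1.3, 0, 0.2], 0], [[1.3, 0, 0.2], 0], [[1.3, 0, 0.2], 0], [[1.3, 0, 0.2], 0], [[1.3, 0, 0.2], 0], [[1.3, 0, 0.2], 0], [[1.3, 0, 0.2], 0], [[1.3, 0, 0.2], 0], [[1.3, 0, 0.2], 0], [[1.3, 0, 0.2], 0]]}}

```text
clock: 42.63
eef_pos: [528.6, 0.2, 162.6]
eef_rot: [0.002, 0.698, 0.716, -0.001]
ft_force: [-1.1, -0.8, 6.5]
opening: 21.4
grasp_force: 24.6
```

```bash
python3 chk.py; python3 dialv.py 0.27 d2; python3 fit.py d2
python3 - <<'E'
import numpy as np,cv2
d=np.load("pics/last.npz");a=d["frame"];K,C,pos,p=d["K"],d["rotation"],d["position"],d["p"]
q=K@(C.T@(p+[14,-15,-45]-pos));u,v=(q[:2]/q[2]).astype(int)
b=cv2.resize(a[v-22:v+26,u-30:u+30],None,fx=13,fy=12.5,interpolation=cv2.INTER_CUBIC);cv2.imwrite("pics/d2raw.png",cv2.convertScaleAbs(b,alpha=1.7));print(u-30,v-22)
E
```

```text
[5.286e+02 2.000e-01 1.626e+02] F [-1.1 -0.8  6.5] grip 24.6
(-75, [41.0, 90.0, 93.0]) (-65, [42.0, 81.0, 93.0]) (-55, [48.0, 79.0, 98.0]) (-45, [45.0, 63.0, 88.0]) (-35, [46.0, 60.0, 84.0]) (-25, [43.0, 58.0, 82.0]) (-15, [45.0, 61.0, 82.0]) (-5, [44.0, 53.0, 75.0]) (5, [42.0, 64.0, 76.0]) (15, [40.0, 67.0, 100.0]) 
wrist 260
(16, 66.5) (20, 65.5) (24, 64.9) scale px/mm 6 centre 312
ring centre [297.8 274.8 257.8] rms 4.9
hub [294.4 260. ] bob [337.5 406.2] hub-bob angle 0.286
ring mark 0.279142904748875 peak 0.28500000000000003 70.0
ring needle 0.3052410916309438 peak 0.305 84.0
hub mark 0.2894587184392161 peak 0.3 60.0
hub needle 0.3176531059916979 peak 0.32 98.0
291 198
```

View pics/d2raw.png

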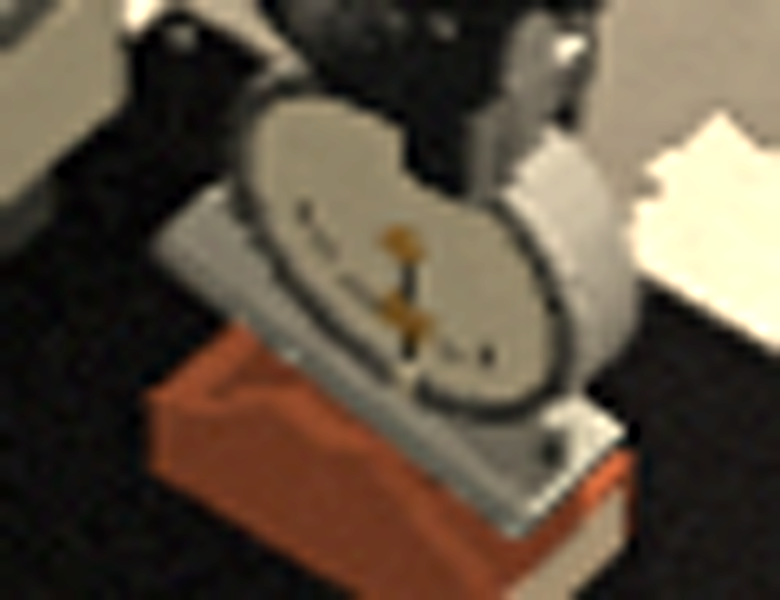

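In the last view the pointer line (409,350) runs just right of the white mark (406,378), a slight overshoot of about 0.01 rad. I'm easing back a little and letting it settle.

Call:
{"fn": "send_rows", "kwargs": {"plan": [[[-1, 0, -0.2], 0], [[-1, 0, -0.2], 0], [[-1, 0, -0.2], 0], [[-1, 0, -0.2], 0], [[-1, 0, -0.2], 0], [[-1, 0, -0.2], 0], [[-1, 0, -0.2], 0], [[-1, 0, -0.2], 0], [[-1, 0, -0.2], 0], [[-1, 0, -0.2], 0], [[-1, 0, -0.2], 0], [[-1, 0, -0.2], 0], [[-1, 0, -0.2], 0], [[-1, 0, -0.2], 0], [[-1, 0, -0.2], 0], [[-1, 0, -0.2], 0], [[-1, 0, -0.2], 0], [[-1, 0, -0.2], 0], [[-1, 0, -0.2], 0], [[-1, 0, -0.2], 0]]}}

```text
clock: 44.4
eef_pos: [528.7, -0.3, 162.7]
eef_rot: [0.001, 0.698, 0.716, -0.001]
ft_force: [-2.1, 1.5, 5.9]
opening: 21.9
grasp_force: 24.4
```

```bash
python3 chk.py; python3 dialv.py 0.26 d3; python3 fit.py d3
```

```text
[ 5.287e+02 -3.000e-01  1.627e+02] F [-2.1  1.5  5.9] grip 24.4
(-75, [41.0, 84.0, 91.0]) (-65, [40.0, 77.0, 89.0]) (-55, [49.0, 75.0, 93.0]) (-45, [46.0, 64.0, 91.0]) (-35, [50.0, 62.0, 86.0]) (-25, [43.0, 61.0, 80.0]) (-15, [42.0, 60.0, 83.0]) (-5, [41.0, 53.0, 79.0]) (5, [42.0, 48.0, 69.0]) (15, [41.0, 62.0, 77.0]) 
wrist 262
(16, 66.6) (20, 65.7) (24, 64.9) scale px/mm 6 centre 312
ring centre [294.7 273.3 258. ] rms 5.2
hub [296.2 263.4] bob [338.1 406.7] hub-bob angle 0.284
ring mark 0.27256043602121516 peak 0.275 58.0
ring needle 0.3107819569127494 peak 0.31 78.0
hub mark 0.2653130721742981 peak 0.27 57.0
hub needle 0.3030586432974004 peak 0.305 88.0
```

```bash
python3 -c "
from cell import ctrl
print(ctrl.sign_off())"
```

```text
the job is handed in; nothing more can be done
None
```

I handed the job in at about 44 s: the brick is on the board between the lamps, broken side up, and the gauge is held on its crests with the pointer on the index mark to within about 0.02 rad as far as I could measure; on the way I loosened the grip too far and the gauge tipped against one lamp, so I re-gripped it and straightened it on bare bench before finishing.

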